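Dock and clamp a battery pack

ROBOT

A 6-joint arm with a two-finger parallel gripper is mounted at the origin on the work surface. World frame = base frame: x ahead of the robot, y to its left, z up, the work surface at z = 0. Lengths are in m, angles in rad, forces in N, time in s.
With the tool pointing down it reaches from about 0.35 to 0.975 m from the base axis. Payload 4.9 kg.
Tool frame: the origin (TCP) lies at the very end of the fingers, on their centre line; the grasp point (between the pads) lies 19 mm behind it; z points along the fingers, y is the line along which they close (so a half turn about z gives the same grasp; the last joint's range is limited). The gripper opens to 85 mm and grips with 20 to 120 N. Pads are 22 mm wide; open, the fingers measure 114 mm over their backs; the gripper's body (76 mm by 85 mm) begins 54 mm behind the grasp point. The pads swing forward as they close: fully open they stand 13 mm farther back than shut.
Start: joints at [1.118, 0.053, 1.613, -0, 1.476, -0.119], TCP at [0.205, 0.59, 0.194] pointing down, gripper open.
Joint ranges: [-3.01, 3.01], [-1.01, 2.22], [0.06, 2.58], [-1.02, 4.17], [0.09, 2.62], [-3.14, 3.14]. Speed limits (rad/s): [2.57, 2.57, 3.14, 3.14, 3.14, 3.14].

INTERFACE

Orientations are given as a rotation vector (axis times angle).
In Python, from station import ctrl gives the robot as it stands. The module is installed in compiled form; this text tells all that it offers.
- The arm moves only by the tool jog_arm, never from a script. Its argument "steps" is a list of rows, each an object with "delta_rot": the turn, a rotation vector about the tool's x, y, z in degrees, a list of three; "linear": the shift along the tool's x, y, z in m, a list of three; "grip": the finger opening in m, from 0 to 0.0854. In form: [{"delta_rot": [rx, ry, rz], "linear": [x, y, z], "grip": grip}, ...]. A call has 1 to 10 rows; each row shifts and turns the commanded pose from where the row before left it, along the tool's axes as they then stand; what a row does not reach is not made up. A row lasts 1/10 s, in which the tool goes at most 50 mm and 8.59 degrees, less where a joint would pass 70% of its speed; a pose out of reach is approached as far as the arm can. A call with a gripper value outside its range is refused whole. The fingers move at their own pace and stop on an object; "newtons" is the grip in N (left out, the last holds). Time passes only in rows, so rows that do not move let the fingers close. It gives the time, the measured TCP pose, the force, the opening and the grip force at its end, in the units of the state.
- ctrl.get_obs(): the state, without advancing time (a new reading comes with each control period).
- ctrl.get_image(name): name is "scene" or "top" or "wrist"; returns (picture, depth): 384x512x3 uint8, red, green, blue; 384x512 float32, m along the optical axis (not along the pixel's ray), 0 where there is no reading.
- ctrl.camera_info(name): a dict with "camera_matrix" (3x3 intrinsics, pixels), "distortion" ([k1, k2, p1, p2, k3] as OpenCV has them; the pictures are not rectified), "R" (3x3) and "t" (3): a world point X has camera coordinates R X + t; the wrist camera has in their place "T_tool_cam" (4x4, takes a point from camera to tool coordinates, whose origin is the TCP and whose axes are the flange's). Camera axes: x right, y down, z forward; pixel columns grow to the right and rows downward; lengths in m; the calibration is good to about 2 mm. A picture is of the moment at which its call begins: read the wrist's pose just before it. camera_info takes no time and is no camera call.
- ctrl.finish_job(): hands the job in; it is judged then, once.
The state is a dict: "t": time; "q": joint angles; "dq": joint speeds; "effort": joint torques, N m; "tool_pos": TCP position; "tool_rot": TCP orientation; "contact_force": force on the tool from outside, world axes, zero at the start; "wrist_torque": the same for the moment, N m; "opening": finger opening in m; "grip_force": force on a finger pad.
Only numpy, scipy, OpenCV 4.12 (cv2) and the standard library are available. Lean on these libraries where they do the work, as an engineer would, in place of code of your own. Each camera call takes 0.05 s, during which the arm holds its last target. There are 200 camera calls.

TASK

Take the battery pack that stands on end on its charger and lay it down on the bench with its handle up, without letting it topple over, then take it again by the handle and lower it into the tray of the battery bay, keeper end towards the latch. Swing the steel loop of the draw latch over and down behind the pack's keeper, then throw the lever all the way back past centre so that the pack is drawn in and clamped. Leave the other things on the bench where they are.

Things in the scene. Friction and masses are not known exactly. Their poses are not given: they have to be found in the camera images.
- pack_center (a point): Centre of the loose battery pack: grey block 170 x 60 x 50 mm, the last 30 mm a black contact end 54 mm wide; 0.8 kg; grip it firmly (60 N or more). z runs along the 170 mm from the flat rear end to the contact end (up while it stands), y across the 60 mm between flat free sides, -x to the handle face (25 mm away); the plain +x face goes down when it lies.
- pack_handle (a point): Centre of the pack's handle: a black bar 60 mm long across the pack (along y), 14 mm wide along the pack's z and 10 mm thick, on 8 mm posts at its two ends; 31 mm out from the handle face (26 mm free under the bar), half-way along the pack. With the pack lying it is 81 mm above what it lies on. Axes as pack_center.
- pack_keeper (a point): Foot of the keeper on the handle face, 18 mm from the contact end: a steel plate 22 mm wide, 4 mm thick and 14.5 mm high, its lip overhanging 4.5 mm towards the rear end, lip underside 11 mm above the handle face. This point: rear side of the plate, level with the handle face; from 12 mm behind it to the contact end the surface is 4 mm lower. The loop's bar goes behind the plate, under the lip. Axes as pack_center.
- charger: Charging stand, fixed: black base 150 x 84 mm, 12 mm high, and a grey back plate 100 mm tall, 39 mm beyond the handle bar; origin under the spot where the pack stands, the back plate towards -x. The bench between the robot, the stand and the bay is clear, room enough to lay the pack down.
- bay_seat (a point): Battery bay, fixed: point on the tray's floor (4 mm above the bench), on its centre line, at the front of the grey housing; x into the housing, z up. To -x the tray, 186 mm long: side walls 66 mm apart inside, 42 mm high, with outward flared lips up to 50 mm, open at the far end. To +x the housing, 116 mm long, 84 mm wide, 36 mm high.
- contact_plate (a joint): Travel (m) of the sprung black contact plate before the housing, 42 mm high. Free (0) its face is at x = -14 mm from bay_seat; the pack pushes it to +x, against 8 N, 4.5 N more a mm. Put the pack in a few mm clear of it, contact end at about x = -18 mm; clamped, the contact end is at about x = -8 mm (6 mm travel).
- latch_pivot (a point): Axis of the latch lever, on ears on the housing: 30 mm to +x of and 54 mm above bay_seat; the lever turns about y. Axes as bay_seat.
- latch_lever (a joint): Lever angle (rad): 0 = home, flat over the housing and pointing to the bay's +x; 1.6 upright; 2.6 end stop, leaning over the tray. Stays where left (friction 0.05 N m). To throw it home push its front (the face on top when home) near the tip, round the pivot and down; it takes less than 15 N.
- lever_tip (a point): Turned-up end of the lever, a steel strap 22 mm wide and 4 mm thick; 66 mm from the pivot. x along the lever, z out of its front, which lies 4 mm off the pivot's axis.
- latch_loop (a joint): Loop angle to the lever (rad). The loop's direction from its pin to its bar, from the bay's +x up and over to -x, is lever - loop + 3.08. The pin is 22 mm from the pivot, 0.38 rad below the lever's line.
- loop_bar (a point): Middle of the loop's cross-bar, which lies along the bay's y. The loop: two 7 mm side rods (32 mm apart inside), 80 mm from pin to bar; the 7 mm bar has 10 mm round heads, 54 mm over their ends. It stands up by slight friction and falls by its weight when near level. It can be pinched over the two heads; pulled over towards the tray it opens the lever with it. Clamped, it is 3.5 mm behind pack_keeper.
- can: Bystander, to be left alone: white drinks can, 72 mm wide, 125 mm tall; origin under its middle.
- carton: Bystander, to be left alone: brown cardboard carton, 65 x 95 x 140 mm; origin under its middle.
- jug: Bystander, to be left alone: clear beaker with a handle, 84 mm wide, 120 mm tall; origin under its middle.
- bowl: Bystander, to be left alone: shallow pink bowl, 150 mm wide, 60 mm tall; origin under its middle.
- screwdriver: Bystander, to be left alone: screwdriver, 200 mm long, lying; origin under its middle.
- wrench: Bystander, to be left alone: open-ended wrench, 170 mm long, lying; origin under its middle.
- parts_tray: Bystander, to be left alone: dark teal parts tray, 120 x 170 x 35 mm; origin under its middle.
Not all that is in view belongs to the job. What is shaped like the part that bears pack_center but turquoise is not meant.

How it is judged:
By the outcome, as a careful person would: the job done as asked, in the order asked, and still so for the second after the job is handed in, with the robot touching nothing.
It also fails if it takes over 72 s, if anything falls off the work surface, if the arm or the gripper's body presses on something with over 40 N, if the wrist force passes 120 N, or if a joint passes its speed limit or range.

## Working session

There is one attempt and no reset: what is moved stays moved. The work goes in short steps, Python scripts to look and compute and a tool call to move; the robot and the scene stay as the last step left them, time stands still between calls to the robot, and variables do not carry over. Pictures are saved under pics/ and viewed, at most 10 in all, crops included, and the job is handed in when it is done.

Besides the shell and the picture viewer there is one more tool, called after "Emit:" by a JSON object that holds its "method" and its "body", one argument or row to a line. jog_arm: Moves the arm, as the interface text tells. Its arguments: {"type":"object","properties":{"steps":{"type":"array"},"newtons":{"type":"number"}},"required":["steps"]}

```bash
mkdir -p pics
cat > h.py <<'E'
import numpy as np, cv2
from station import ctrl
from scipy.spatial.transform import Rotation as Ro
def cam(name):
    i=ctrl.camera_info(name); K=np.array(i["camera_matrix"]); D=np.array(i["distortion"])
    if "R" in i: return K,D,np.array(i["R"]),np.array(i["t"]).ravel()
    o=ctrl.get_obs(); T=np.eye(4); T[:3,:3]=Ro.from_rotvec(o["tool_rot"]).as_matrix(); T[:3,3]=o["tool_pos"]
    M=np.linalg.inv(T@np.array(i["T_tool_cam"])); return K,D,M[:3,:3],M[:3,3]
def shot(name):
    c=cam(name); im,d=ctrl.get_image(name); return im,d,c
def cloud(d,c):
    K,D,R,t=c; h,w=d.shape; v,u=np.mgrid[:h,:w]
    n=cv2.undistortPoints(np.stack([u,v],-1).reshape(-1,1,2).astype(float),K,D).reshape(h,w,2)
    P=np.dstack([n*d[...,None],d]); X=(P-t)@R; X[d<=0]=np.nan; return X
def plane(uv,z,c):
    K,D,R,t=c; n=cv2.undistortPoints(np.array(uv,float).reshape(-1,1,2),K,D).reshape(-1,2)
    r=np.c_[n,np.ones(len(n))]@R; o=-R.T@t; return o+r*((z-o[2])/r[:,2])[:,None]
def save(n,im,s=1):
    cv2.imwrite("pics/"+n+".png",cv2.resize(im[...,::-1],None,fx=s,fy=s,interpolation=cv2.INTER_CUBIC))
E
python3 - <<'E'
from h import *
o=ctrl.get_obs(); print({k:np.round(v,3) for k,v in o.items()})
print(Ro.from_rotvec(o["tool_rot"]).as_matrix().round(3))
S,ds,cs=shot("scene"); T,dt,ct=shot("top")
np.savez("a.npz",S=S,ds=ds,T=T,dt=dt)
for c in(cs,ct): print((-c[2].T@c[3]).round(3), c[2][2].round(2))
save("st",np.vstack([S,T])[:, :],0.78)
print(np.array(ctrl.camera_info("wrist")["T_tool_cam"]).round(3))
E
```

```text
{'t': np.float64(0.0), 'q': array([ 1.118,  0.053,  1.614, -0.   ,  1.476, -0.119]), 'dq': array([-0.001,  0.   ,  0.   , -0.001,  0.003,  0.001]), 'effort': array([-2.0000e-03, -3.9369e+01, -3.7017e+01, -0.0000e+00,  8.0000e-03,
       -0.0000e+00]), 'tool_pos': array([0.204, 0.59 , 0.193]), 'tool_rot': array([-5.220e-01, -3.097e+00,  3.000e-03]), 'contact_force': array([-0.325,  0.137,  0.242]), 'wrist_torque': array([-0.043, -0.05 , -0.017]), 'grip_force': np.float64(0.0), 'opening': np.float64(0.086)}
[[-0.945  0.328 -0.001]
 [ 0.328  0.945 -0.002]
 [ 0.    -0.002 -1.   ]]
[ 1.03 -0.68  0.78] [-0.46  0.65 -0.61]
[0.173 0.024 1.775] [ 0.2  -0.01 -0.98]
[[ 0.    -0.966 -0.26   0.065]
 [ 1.     0.    -0.    -0.001]
 [ 0.    -0.26   0.966 -0.18 ]
 [ 0.     0.     0.     1.   ]]
```

View pics/st.png

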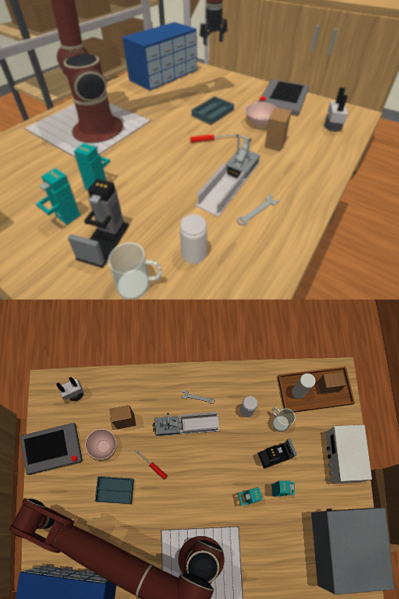

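The pack candidates in the first picture (0.78 scale) are:
- grey and black, on the black charger: scene ~(105,205), top ~(277,453)
- turquoise: scene (60,197)
- turquoise: scene (92,165)

The grey one on the charger is the one meant, because it matches in colour and has a stand with a back plate. I'll confirm it with an enlarged crop and measure the bay and charger.

Run:
```python
from h import *
a=np.load("a.npz"); S,ds,T,dt=[a[k] for k in("S","ds","T","dt")]
cs=cam("scene"); ct=cam("top")
A=cv2.resize(S[215:350,80:240],(640,540)); B=cv2.resize(T[130:230,180:390],(800,381))
f=lambda im,w:cv2.resize(im,(w,int(im.shape[0]*w/im.shape[1])),interpolation=cv2.INTER_CUBIC)
L=f(S[215:350,85:245],390); R=f(S[180:280,235:345],390); B=f(T[130:210,180:390],790)
h=max(len(L),len(R)); p=lambda i:np.pad(i,((0,h-len(i)),(0,10),(0,0)))
top=np.hstack([p(L),p(R)])[:, :790]; print(top.shape,B.shape)
save("crop",f(np.vstack([top,B]),700))
Xs=cloud(ds,cs); Xt=cloud(dt,ct)
np.savez("c.npz",Xs=Xs,Xt=Xt)
def grid(X,u0,u1,v0,v1,st):
    for v in range(v0,v1,st): print(v,[tuple((X[v,u]*1000).round().astype(int)) if np.isfinite(X[v,u,0]) else None for u in range(u0,u1,st)])
# height map by location: top surfaces
for nm,(u0,u1,v0,v1) in dict(charger=(325,385,175,220),bay=(195,285,140,175)).items():
    P=Xt[v0:v1,u0:u1].reshape(-1,3); P=P[np.isfinite(P[:,0])]
    for lo,hi in ((.008,.02),(.03,.045),(.045,.056),(.09,.12),(.12,.19),(.16,.19)):
        q=P[(P[:,2]>lo)&(P[:,2]<hi)]
        if len(q)>5:
            r=cv2.minAreaRect((q[:,:2]*1000).astype(np.float32)); print(nm,lo,hi,len(q),q.mean(0).round(3),np.round(r[0],1),np.round(r[1],1),round(r[2],1))
```

```text
(354, 790, 3) (300, 790, 3)
charger 0.008 0.02 267 [ 0.464 -0.391  0.012] [ 473.6 -391.8] [224.8 172. ] 84.5
charger 0.03 0.045 50 [ 0.468 -0.397  0.037] [ 460.3 -379.5] [ 83.6 134.3] 22.2
charger 0.045 0.056 29 [ 0.463 -0.383  0.051] [ 467.4 -376.8] [ 80.2 130.7] 17.2
charger 0.09 0.12 190 [ 0.471 -0.406  0.101] [ 465.9 -383.5] [ 83.4 144.6] 19.2
charger 0.12 0.19 319 [ 0.45  -0.336  0.17 ] [ 453.7 -344.6] [58.8 65.3] 13.9
charger 0.16 0.19 245 [ 0.453 -0.339  0.179] [ 455.5 -344. ] [54.8 66.1] 15.4
bay 0.008 0.02 193 [ 0.639 -0.001  0.012] [651.   39.4] [342.7 136.2] 87.9
bay 0.03 0.045 598 [0.634 0.11  0.038] [637.3  45.8] [ 87.3 306.4] 2.7
bay 0.045 0.056 208 [0.641 0.016 0.05 ] [637.7  37.2] [ 84.9 295.2] 2.6
bay 0.09 0.12 27 [0.631 0.147 0.101] [623.6 144. ] [43.5 21.3] 33.8
bay 0.12 0.19 36 [0.633 0.122 0.146] [633.4 122. ] [56.   7.5] 3.0
```

View pics/crop.png

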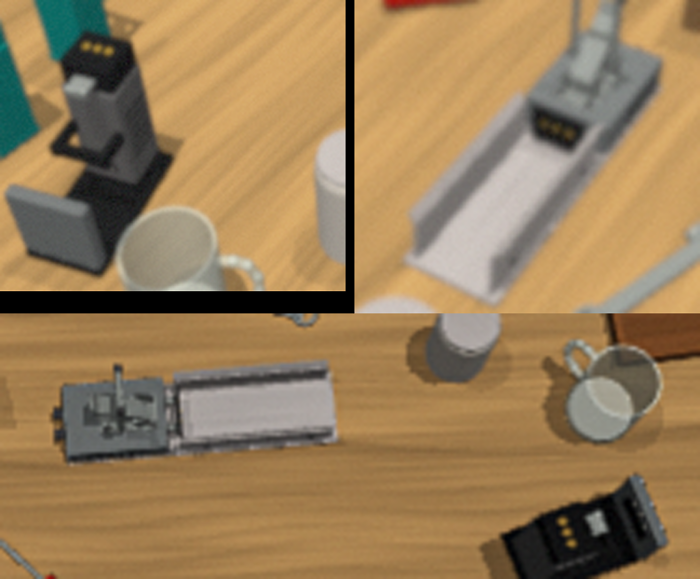

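Confirmed: the meant pack is the grey one with the gold contacts up and its keeper facing the grey back plate. Now moving over it for a close look.

Emit:
{"method": "jog_arm", "body": {
  "steps": [
    {"linear": [0, 0, -0.04], "delta_rot": [0, 0, 0], "grip": 0.085},
    {"linear": [0, 0, -0.04], "delta_rot": [0, 0, 0], "grip": 0.085},
    {"linear": [0, 0, -0.04], "delta_rot": [0, 0, 0], "grip": 0.085},
    {"linear": [0, 0, -0.04], "delta_rot": [0, 0, 0], "grip": 0.085},
    {"linear": [-0.039, -0.018, 0], "delta_rot": [0, 0, 0], "grip": 0.085},
    {"linear": [-0.039, -0.018, 0], "delta_rot": [0, 0, 0], "grip": 0.085},
    {"linear": [-0.039, -0.018, 0], "delta_rot": [0, 0, 0], "grip": 0.085},
    {"linear": [-0.039, -0.018, 0], "delta_rot": [0, 0, 0], "grip": 0.085},
    {"linear": [-0.039, -0.018, 0], "delta_rot": [0, 0, 0], "grip": 0.085},
    {"linear": [-0.039, -0.018, 0], "delta_rot": [0, 0, 0], "grip": 0.085}
  ]
}}

```text
t: 1.1
tool_pos: [0.3913, 0.4103, 0.3535]
tool_rot: [-0.522, -3.097, 0.001]
contact_force: [0.6, 0.8, 0.8]
opening: 0.0847
grip_force: 0.0
```

Emit:
{"method": "jog_arm", "body": {
  "steps": [
    {"linear": [-0.039, -0.018, 0], "delta_rot": [0, 0, 0], "grip": 0.085},
    {"linear": [-0.039, -0.018, 0], "delta_rot": [0, 0, 0], "grip": 0.085},
    {"linear": [-0.0154, -0.0433, 0], "delta_rot": [0, 0, 0], "grip": 0.085},
    {"linear": [-0.0154, -0.0433, 0], "delta_rot": [0, 0, 0], "grip": 0.085},
    {"linear": [-0.0154, -0.0433, 0], "delta_rot": [0, 0, 0], "grip": 0.085},
    {"linear": [-0.0154, -0.0433, 0], "delta_rot": [0, 0, 0], "grip": 0.085},
    {"linear": [-0.0154, -0.0433, 0], "delta_rot": [0, 0, 0], "grip": 0.085},
    {"linear": [-0.0154, -0.0433, 0], "delta_rot": [0, 0, 0], "grip": 0.085},
    {"linear": [-0.0154, -0.0433, 0], "delta_rot": [0, 0, 0], "grip": 0.085},
    {"linear": [-0.0154, -0.0433, 0], "delta_rot": [0, 0, 0], "grip": 0.085}
  ]
}}

```text
t: 2.1
tool_pos: [0.4547, -0.0172, 0.3537]
tool_rot: [-0.522, -3.098, -0.0]
contact_force: [0.3, -0.1, -0.2]
opening: 0.0849
grip_force: 0.0
```

Emit:
{"method": "jog_arm", "body": {
  "steps": [
    {"linear": [-0.0154, -0.0433, 0], "delta_rot": [0, 0, 0], "grip": 0.085},
    {"linear": [-0.0154, -0.0433, 0], "delta_rot": [0, 0, 0], "grip": 0.085},
    {"linear": [-0.0154, -0.0433, 0], "delta_rot": [0, 0, 0], "grip": 0.085},
    {"linear": [-0.0154, -0.0433, 0], "delta_rot": [0, 0, 0], "grip": 0.085},
    {"linear": [-0.0154, -0.0433, 0], "delta_rot": [0, 0, 0], "grip": 0.085},
    {"linear": [-0.0154, -0.0433, 0], "delta_rot": [0, 0, 0], "grip": 0.085},
    {"linear": [0, 0, 0], "delta_rot": [0, 0, 8.5], "grip": 0.085},
    {"linear": [0, 0, 0], "delta_rot": [0, 0, 8.5], "grip": 0.085},
    {"linear": [0, 0, 0], "delta_rot": [0, 0, 8.5], "grip": 0.085},
    {"linear": [0, 0, 0], "delta_rot": [0, 0, 8.5], "grip": 0.085}
  ]
}}

```text
t: 3.1
tool_pos: [0.4572, -0.2913, 0.3533]
tool_rot: [-1.413, -2.804, -0.0]
contact_force: [-0.2, 0.3, 0.2]
opening: 0.0848
grip_force: 0.0
```

Emit:
{"method": "jog_arm", "body": {
  "steps": [
    {"linear": [0, 0, 0], "delta_rot": [0, 0, 8.5], "grip": 0.085},
    {"linear": [0, 0, 0], "delta_rot": [0, 0, 8.5], "grip": 0.085},
    {"linear": [0, 0, 0], "delta_rot": [0, 0, 0], "grip": 0.085},
    {"linear": [0, 0, 0], "delta_rot": [0, 0, 0], "grip": 0.085}
  ]
}}

```text
t: 3.5
tool_pos: [0.4573, -0.2911, 0.3537]
tool_rot: [-1.8, -2.574, -0.0]
contact_force: [-0.2, -0.3, 0.1]
opening: 0.085
grip_force: 0.0
```

Run:
```python
from h import *
o=ctrl.get_obs(); print(o["q"].round(3))
W,d,c=shot("wrist"); X=cloud(d,c); np.savez("w1.npz",W=W,X=X,d=d)
save("w1",W,1)
P=X.reshape(-1,3)
for lo,hi in ((.178,.186),(.19,.2),(.106,.116),(.1,.108),(.008,.016)):
    q=P[(P[:,2]>lo)&(P[:,2]<hi)&(P[:,1]>-.5)]
    if len(q)>5:
        r=cv2.minAreaRect((q[:,:2]*1000).astype(np.float32)); print(lo,hi,len(q),q.mean(0).round(4),np.round(r[0],1),np.round(r[1],1),round(r[2],1))
h=np.histogram(P[:,2],bins=np.arange(-.01,.2,.005)); print(h[0])
```

```text
[-0.704 -0.189  1.582  0.     1.749 -1.054]
0.178 0.186 1994 [ 0.4577 -0.3365  0.1822] [ 458.  -337.5] [54.  46.7] 17.0
0.106 0.116 1090 [ 0.5427 -0.3371  0.1112] [ 492.3 -315.7] [247.8 414.1] 80.5
0.1 0.108 1188 [ 0.5141 -0.3784  0.1034] [ 490.3 -341.6] [242.2 428.9] 88.6
0.008 0.016 1724 [ 0.5458 -0.2742  0.0118] [ 540.5 -222. ] [483.9 484.4] 81.0
[    0 48381 70419  2785  1633   878   924   952   914   901   920  1167
  1213   720   614   592   637   616   733   756  1489   914  1054   639
   671   869  1175  1503   204   406   271   253   310   744   237  2253
  2558    58  1971     0     0]
```

View pics/w1.png

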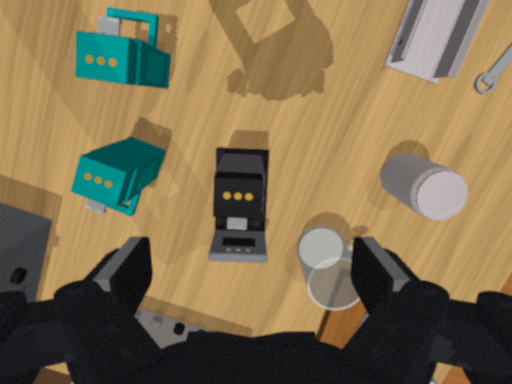

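The picture shows the pack's contact end with three gold dots at (237,196), the keeper at (237,224), the back plate at (238,243) and the jug at (335,285). The measured top is 54×46.7 mm at z=0.182, yaw 17°, which agrees with the given sizes. I'll tilt 45° from the handle side.

Emit:
{"method": "jog_arm", "body": {
  "steps": [
    {"linear": [0, 0, 0], "delta_rot": [0, 0, 2.9], "grip": 0.085},
    {"linear": [0, 0, 0], "delta_rot": [0, 8.5, 0], "grip": 0.085},
    {"linear": [0, 0, 0], "delta_rot": [0, 8.5, 0], "grip": 0.085},
    {"linear": [0, 0, 0], "delta_rot": [0, 8.5, 0], "grip": 0.085},
    {"linear": [0, 0, 0], "delta_rot": [0, 8.5, 0], "grip": 0.085},
    {"linear": [0, 0, 0], "delta_rot": [0, 8.5, 0], "grip": 0.085},
    {"linear": [0, 0, 0], "delta_rot": [0, 2.5, 0], "grip": 0.085},
    {"linear": [0, 0, 0], "delta_rot": [0, 0, 0], "grip": 0.085}
  ]
}}

```text
t: 4.35
tool_pos: [0.4573, -0.2917, 0.3516]
tool_rot: [-1.452, -1.96, -0.603]
contact_force: [0.5, 0.1, 0.9]
opening: 0.0848
grip_force: 0.0
```

Emit:
{"method": "jog_arm", "body": {
  "steps": [
    {"linear": [-0.039, -0.0026, 0.004], "delta_rot": [0, 0, 0], "grip": 0.085},
    {"linear": [-0.039, -0.0026, 0.004], "delta_rot": [0, 0, 0], "grip": 0.085},
    {"linear": [-0.039, -0.0026, 0.004], "delta_rot": [0, 0, 0], "grip": 0.085},
    {"linear": [-0.039, -0.0026, 0.004], "delta_rot": [0, 0, 0], "grip": 0.085},
    {"linear": [-0.039, -0.0026, 0.004], "delta_rot": [0, 0, 0], "grip": 0.085},
    {"linear": [0, 0, 0], "delta_rot": [0, 0, 0], "grip": 0.085},
    {"linear": [0, 0, 0], "delta_rot": [0, 0, 0], "grip": 0.085}
  ]
}}

```text
t: 5.05
tool_pos: [0.4814, -0.4127, 0.2031]
tool_rot: [-1.453, -1.966, -0.602]
contact_force: [-0.4, 0.0, 0.8]
opening: 0.0849
grip_force: 0.0
```

```bash
cat >> h.py <<'E'
def to(target):
    o=ctrl.get_obs(); R=Ro.from_rotvec(o["tool_rot"]).as_matrix(); return (R.T@(np.array(target)-o["tool_pos"])).round(4)
def st():
    o=ctrl.get_obs(); print("t",o["t"].round(2),"q",o["q"].round(2),"p",np.round(o["tool_pos"],4),"F",np.round(o["contact_force"],1)); print(Ro.from_rotvec(o["tool_rot"]).as_matrix().round(3))
E
python3 - <<'E'
from h import *
st(); print(to([.457,-.3342,.1166]))
E
```

```text
Traceback (most recent call last):
  File "h.py", line 23, in st
    o=ctrl.get_obs(); print("t",o["t"].round(2),"q",o["q"].round(2),"p",np.round(o["tool_pos"],4),"F",np.round(o["contact_force"],1)); print(Ro.from_rotvec(o["tool_rot"]).as_matrix().round(3))
                                ^^^^^^^^^^^^
AttributeError: 'float' object has no attribute 'round'
```

```bash
sed -i 's/o\["t"\].round(2)/round(float(o["t"]),2)/' h.py
python3 - <<'E'
from h import *
st(); print(to([.457,-.3342,.1166]))
W,d,c=shot("wrist"); X=cloud(d,c); P=X.reshape(-1,3)
x=np.array([-.292,.956,0]); y=np.array([.956,.292,0]); 
Q=np.c_[(P-[.4586,-.3394,0])@x,(P-[.4586,-.3394,0])@y,P[:,2]]*1000
m=(abs(Q[:,0])<70)&(abs(Q[:,1])<45)
for n,s in dict(face=(Q[:,2]>115)&(Q[:,2]<148)&(abs(Q[:,0]+25)<8),top=abs(Q[:,2]-182)<3,bar=(abs(Q[:,0]+58)<10)&(abs(Q[:,2]-97)<15)).items():
    q=Q[m&s]
    if len(q)>20: print(n,len(q),np.median(q,0).round(1),np.percentile(q,1,0).round(1),np.percentile(q,99,0).round(1))
    if len(q)>20:
        r=cv2.minAreaRect(q[:,:2].astype(np.float32)); print(r)
E
```

```text
t 5.05 q [-0.94  0.58  1.11  0.29  2.19 -1.16] p [ 0.4814 -0.4127  0.2031] F [-0.4  0.   0.8]
[[-0.208  0.956 -0.207]
 [ 0.677  0.293  0.675]
 [ 0.706  0.001 -0.708]]
[-0.0029 -0.0004  0.1193]
face 1073 [-24.9  -0.3 129.6] [-25.7 -29.2 115.3] [-23.1  28.8 147.5]
((-23.83466148376465, -0.17689895629882812), (60.05424499511719, 4.098927021026611), 89.94940185546875)
top 3659 [ -1.   -0.4 182. ] [-21.3 -26.5 179.6] [ 24.2  26.  183.2]
((1.7190513610839844, -0.23102378845214844), (54.102535247802734, 47.28183364868164), 89.77136993408203)
bar 1131 [-58.1  -0.3 103.6] [-61.4 -29.5  92. ] [-48.3  29.4 105.4]
((-54.792232513427734, -0.16202163696289062), (60.17145538330078, 13.558502197265625), 89.96807098388672)
```

The pack pose checks out to within 1 mm (face width, top, handle bar). Approaching and gripping.

Emit:
{"method": "jog_arm", "body": {
  "steps": [
    {"linear": [-0.003, -0.0005, 0.02], "delta_rot": [0, 0, 0], "grip": 0.085},
    {"linear": [0, 0, 0.025], "delta_rot": [0, 0, 0], "grip": 0.085},
    {"linear": [0, 0, 0.025], "delta_rot": [0, 0, 0], "grip": 0.085},
    {"linear": [0, 0, 0.025], "delta_rot": [0, 0, 0], "grip": 0.085},
    {"linear": [0, 0, 0.014], "delta_rot": [0, 0, 0], "grip": 0.085},
    {"linear": [0, 0, 0.01], "delta_rot": [0, 0, 0], "grip": 0.085},
    {"linear": [0, 0, 0], "delta_rot": [0, 0, 0], "grip": 0.085},
    {"linear": [0, 0, 0], "delta_rot": [0, 0, 0], "grip": 0.085}
  ]
}}

```text
t: 5.9
tool_pos: [0.4574, -0.3355, 0.1177]
tool_rot: [-1.455, -1.967, -0.601]
contact_force: [-0.3, 0.3, -0.0]
opening: 0.0851
grip_force: 0.0
```

Emit:
{"method": "jog_arm", "body": {
  "steps": [
    {"linear": [0, 0, 0], "delta_rot": [0, 0, 0], "grip": 0.05},
    {"linear": [0, 0, 0], "delta_rot": [0, 0, 0], "grip": 0.05},
    {"linear": [0, 0, 0], "delta_rot": [0, 0, 0], "grip": 0.05},
    {"linear": [0, 0, 0], "delta_rot": [0, 0, 0], "grip": 0.05},
    {"linear": [0, 0, 0], "delta_rot": [0, 0, 0], "grip": 0.05}
  ],
  "newtons": 90
}}

```text
t: 6.4
tool_pos: [0.4577, -0.3366, 0.1178]
tool_rot: [-1.456, -1.967, -0.603]
contact_force: [2.0, -3.2, 5.3]
opening: 0.0508
grip_force: 34.7
```

Run:
```python
from h import *
st(); o=ctrl.get_obs(); print(o["opening"],o["grip_force"])
W,d,c=shot("wrist"); X=cloud(d,c); np.savez("w2.npz",W=W,X=X); S,ds,cs=shot("scene")
im=np.vstack([cv2.resize(W,(640,480))[140:],cv2.resize(S[200:330,60:260],(640,416),interpolation=cv2.INTER_CUBIC)]); save("w2",im,.78)
```

```text
t 6.4 q [-0.91  0.49  1.38  0.28  2.   -1.19] p [ 0.4577 -0.3366  0.1178] F [ 2.  -3.2  5.3]
[[-0.208  0.957 -0.204]
 [ 0.678  0.291  0.675]
 [ 0.705  0.002 -0.709]]
0.050843422394298454 34.72170352935791
```

View pics/w2.png

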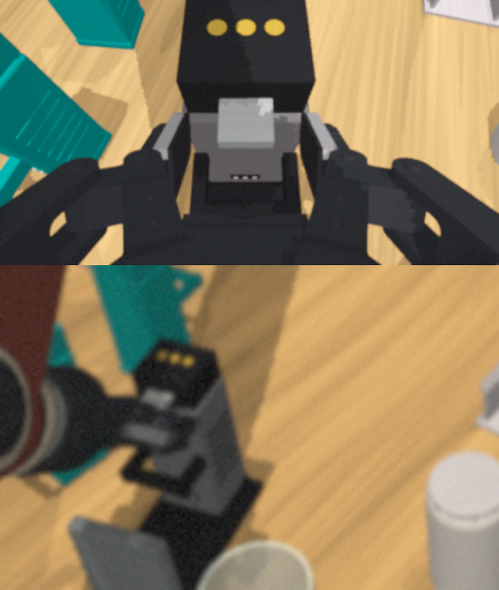

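Emit:
{"method": "jog_arm", "body": {
  "steps": [
    {"linear": [0, 0, 0], "delta_rot": [0, 0, 0], "grip": 0.03},
    {"linear": [0, 0, 0], "delta_rot": [0, 0, 0], "grip": 0.03},
    {"linear": [0, 0, 0], "delta_rot": [0, 0, 0], "grip": 0.03}
  ],
  "newtons": 90
}}

```text
t: 6.8
tool_pos: [0.4574, -0.3364, 0.1168]
tool_rot: [-1.456, -1.966, -0.602]
contact_force: [1.6, -1.7, -0.1]
opening: 0.0303
grip_force: 0.9
```

Run:
```python
from h import *
st(); o=ctrl.get_obs(); print(o["opening"],o["grip_force"],o["wrist_torque"])
W,d,c=shot("wrist"); X=cloud(d,c); P=X.reshape(-1,3)
x=np.array([-.292,.956,0]); y=np.array([.956,.292,0]); 
Q=np.c_[(P-[.4586,-.3394,0])@x,(P-[.4586,-.3394,0])@y,P[:,2]]*1000
for z in (120,128,136,144):
    m=(abs(Q[:,2]-z)<2)&(abs(Q[:,0]+25)<30)&(abs(Q[:,1])<60); q=Q[m]
    b=q[np.argsort(q[:,1])]; print(z,[tuple(k.round().astype(int)[:2]) for k in b[::max(1,len(b)//25)]])
```

```text
t 6.8 q [-0.91  0.49  1.38  0.28  2.   -1.19] p [ 0.4574 -0.3364  0.1168] F [ 1.6 -1.7 -0.1]
[[-0.207  0.957 -0.204]
 [ 0.678  0.291  0.675]
 [ 0.705  0.001 -0.709]]
0.030349841953007512 0.9453217824921012 [-0.41778218 -0.29086549 -0.15441085]
120 [(np.int64(-20), np.int64(-18)), (np.int64(-20), np.int64(-16)), (np.int64(-20), np.int64(-15)), (np.int64(-20), np.int64(-14)), (np.int64(-20), np.int64(-12)), (np.int64(-21), np.int64(-11)), (np.int64(-20), np.int64(-10)), (np.int64(-20), np.int64(-9)), (np.int64(-20), np.int64(-8)), (np.int64(-20), np.int64(-7)), (np.int64(-20), np.int64(-6)), (np.int64(-21), np.int64(-5)), (np.int64(-20), np.int64(-4)), (np.int64(-20), np.int64(-3)), (np.int64(-20), np.int64(-2)), (np.int64(-20), np.int64(0)), (np.int64(-20), np.int64(1)), (np.int64(-20), np.int64(3)), (np.int64(-21), np.int64(4)), (np.int64(-20), np.int64(5)), (np.int64(-20), np.int64(6)), (np.int64(-20), np.int64(7)), (np.int64(-20), np.int64(9)), (np.int64(-20), np.int64(10)), (np.int64(-21), np.int64(11)), (np.int64(-20), np.int64(12)), (np.int64(-21), np.int64(13)), (np.int64(-20),
[... 2289 characters left out ...]
64(-16)), (np.int64(-31), np.int64(-16)), (np.int64(-33), np.int64(-16)), (np.int64(-30), np.int64(-16)), (np.int64(-32), np.int64(-16)), (np.int64(-19), np.int64(-15)), (np.int64(-19), np.int64(-14)), (np.int64(-19), np.int64(-14)), (np.int64(-19), np.int64(-13)), (np.int64(-19), np.int64(-12)), (np.int64(-40), np.int64(14)), (np.int64(-31), np.int64(14)), (np.int64(-33), np.int64(14)), (np.int64(-28), np.int64(14)), (np.int64(-40), np.int64(14)), (np.int64(-19), np.int64(24)), (np.int64(-19), np.int64(25)), (np.int64(-20), np.int64(26)), (np.int64(-19), np.int64(26)), (np.int64(-19), np.int64(27)), (np.int64(-20), np.int64(28)), (np.int64(-19), np.int64(28)), (np.int64(-19), np.int64(30))]
```

Run:
```python
from h import *
a=np.load("w2.npz"); X=a["X"]; W=a["W"]
o=dict(p=[.4577,-.3366,.1178]); R=np.array([[-.208,.957,-.204],[.678,.291,.675],[.705,.002,-.709]])
L=(X-o["p"])@R*1000
for v in range(236,300,8): print(v,[(u,*L[v,u].round().astype(int).tolist()) for u in (150,160,170,176,182,188,194,200,240,290,300,306,312,318,324,330,340) if np.isfinite(L[v,u,0])])
# open-finger view
b=np.load("w1.npz"); st()
```

```text
236 [(150, -60, -94, 106), (160, -60, -85, 107), (170, -61, -76, 107), (176, 10, -31, -55), (182, 10, -28, -56), (188, 10, -26, -55), (194, 5, -26, -44), (200, 5, -23, -43), (240, 11, -5, -58), (290, 4, 17, -42), (300, 4, 21, -41), (306, 5, 24, -43), (312, 9, 24, -53), (318, 10, 26, -56), (324, 10, 29, -55), (330, -60, 72, 106), (340, -60, 82, 107)]
244 [(150, -66, -93, 101), (160, 6, -38, -54), (170, 10, -32, -63), (176, 10, -29, -63), (188, 8, -26, -57), (194, 2, -26, -45), (200, -2, -24, -37), (240, 10, -5, -62), (290, -2, 18, -37), (300, -1, 22, -38), (306, -2, 25, -37), (312, 6, 25, -53), (318, 10, 25, -63), (324, 10, 27, -62), (330, 10, 30, -63), (340, 6, 36, -55)]
252 [(150, -71, -92, 95), (160, 7, -36, -63), (170, 10, -30, -69), (176, 10, -28, -70), (182, 10, -26, -69), (188, 4, -26, -58), (194, -2, -26, -45), (200, -10, -26, -29), (240, 7, -5, -64), (290, -10, 19, -28), (300, -9, 23, -30), (306, -10, 27, -28), (312, 3, 24, -55), (318, 8, 25, -66), (324, 10, 26, -69), (330, 10, 28, -69), (340, 6, 34, -62)]
260 [(150, 6, -38, -68), (160, 9, -32, -75), (170, 10, -29, -76), (176
[... 1136 characters left out ...]
-55, -8, 16), (290, -37, 21, -13), (300, -36, 26, -16), (306, -91, 47, 75), (312, -11, 25, -57), (318, -3, 25, -69), (324, 2, 25, -78), (330, 3, 26, -79), (340, 12, 25, -94)]
292 [(150, 11, -29, -97), (160, 11, -26, -97), (170, 16, -21, -105), (176, -1, -27, -78), (182, -5, -26, -72), (188, -10, -26, -64), (194, -96, -49, 70), (200, -39, -28, -19), (240, -70, -8, 29), (290, -41, 21, -16), (300, -39, 26, -19), (306, -96, 46, 70), (312, -97, 51, 72), (318, -7, 25, -69), (324, 0, 24, -80), (330, 16, 20, -105), (340, 16, 22, -105)]
t 6.85 q [-0.91  0.49  1.38  0.28  2.   -1.19] p [ 0.4572 -0.3358  0.1162] F [ 0.1 -0.5  1. ]
[[-0.207  0.957 -0.205]
 [ 0.677  0.291  0.675]
 [ 0.706  0.001 -0.708]]
```

The gripper closed in front of the pack: the pad tips sit about 40 mm behind the reported TCP. I'll back off and measure the fingers in the wrist image, then re-measure the pack.

Emit:
{"method": "jog_arm", "body": {
  "steps": [
    {"linear": [0, 0, -0.02], "delta_rot": [0, 0, 0], "grip": 0.03},
    {"linear": [0, 0, -0.03], "delta_rot": [0, 0, 0], "grip": 0.06},
    {"linear": [0, 0, -0.03], "delta_rot": [0, 0, 0], "grip": 0.06},
    {"linear": [0, 0, 0], "delta_rot": [0, 0, 0], "grip": 0.06},
    {"linear": [0, 0, 0], "delta_rot": [0, 0, 0], "grip": 0.06}
  ]
}}

```text
t: 7.35
tool_pos: [0.4732, -0.3889, 0.1717]
tool_rot: [-1.454, -1.963, -0.602]
contact_force: [0.1, -1.3, -1.1]
opening: 0.0602
grip_force: 0.0
```

```bash
cat > m.py <<'E'
from h import *
st(); o=ctrl.get_obs(); print(o["opening"])
R=Ro.from_rotvec(o["tool_rot"]).as_matrix(); p=np.array(o["tool_pos"])
W,d,c=shot("wrist"); X=cloud(d,c); np.savez("w3.npz",W=W,X=X); L=((X-p)@R*1000).reshape(-1,3)
m=(abs(L[:,0])<14)&(abs(L[:,1])<62)&(L[:,2]<0)
f=L[m]
for s in (-1,1):
    q=f[(s*f[:,1]>15)&(f[:,2]>-90)]; 
    for x in (-8,-4,0,4,8):
        k=q[abs(q[:,0]-x)<2]; print(s,x,len(k),np.sort(k[:,2])[-6:].round(),"y at tip",np.median(k[np.argsort(k[:,2])[-10:],1]).round(1))
P=X.reshape(-1,3)
x=np.array([-.292,.956,0]); y=np.array([.956,.292,0]); 
Q=np.c_[(P-[.4586,-.3394,0])@x,(P-[.4586,-.3394,0])@y,P[:,2]]*1000
mm=(abs(Q[:,0])<80)&(abs(Q[:,1])<45)
for n,s in dict(face=(Q[:,2]>115)&(Q[:,2]<148)&(abs(Q[:,0]+22)<8),top=abs(Q[:,2]-182)<4,bar=(abs(Q[:,0]+54)<12)&(abs(Q[:,2]-97)<15)).items():
    q=Q[mm&s]
    if len(q)>20: r=cv2.minAreaRect(q[:,:2].astype(np.float32)); print(n,len(q),np.median(q,0).round(1),np.round(r[0],1),np.round(r[1],1),round(r[2],1))
E
python3 m.py
```

```text
t 7.35 q [-0.93  0.55  1.2   0.28  2.12 -1.17] p [ 0.4732 -0.3889  0.1717] F [ 0.1 -1.3 -1.1]
[[-0.206  0.956 -0.207]
 [ 0.676  0.292  0.677]
 [ 0.707 -0.    -0.707]]
0.06015926287423521
-1 -8 180 [-46. -46. -46. -46. -45. -44.] y at tip -30.5
-1 -4 214 [-45. -45. -45. -45. -45. -45.] y at tip -30.4
-1 0 255 [-45. -45. -44. -44. -44. -44.] y at tip -30.5
-1 4 593 [-45. -45. -45. -44. -44. -44.] y at tip -30.5
-1 8 992 [-46. -46. -45. -45. -44. -44.] y at tip -30.5
1 -8 186 [-46. -46. -46. -45. -45. -45.] y at tip 29.2
1 -4 212 [-45. -45. -45. -45. -45. -44.] y at tip 29.1
1 0 248 [-44. -44. -44. -44. -44. -42.] y at tip 29.2
1 4 582 [-45. -45. -44. -44. -43. -43.] y at tip 29.2
1 8 987 [-46. -46. -45. -45. -44. -44.] y at tip 29.2
face 1495 [-21.5   1.7 130. ] [-20.6   1.8] [ 4.7 59.9] 0.5
top 5051 [  2.2   2.1 182.5] [6.3 2.2] [47.5 54.2] 0.9
bar 1618 [-54.8   1.  105.5] [-50.6   1.1] [17.5 60.1] 0.4
```

Finger tips are consistently 44.5 mm behind the reported TCP at 60 mm opening, about 37 mm of it a tool-length error, so I'll account for that. The pack still stands upright, shifted about 4 mm.

Emit:
{"method": "jog_arm", "body": {
  "steps": [
    {"linear": [0, 0, 0], "delta_rot": [0, 5, 0], "grip": 0.085},
    {"linear": [0, 0, 0], "delta_rot": [0, 5, 0], "grip": 0.085},
    {"linear": [0, 0, 0], "delta_rot": [0, 0, 0], "grip": 0.085},
    {"linear": [0, 0, 0], "delta_rot": [0, 0, 0], "grip": 0.085}
  ]
}}

```text
t: 7.8
tool_pos: [0.4727, -0.3879, 0.1704]
tool_rot: [-1.352, -1.825, -0.704]
contact_force: [-0.3, -0.1, 0.7]
opening: 0.0847
grip_force: 0.0
```

```bash
python3 m.py; python3 -c "
from h import *
print(to([.4483,-.2971,.0996]))"
```

```text
t 7.8 q [-0.95  0.66  1.12  0.35  2.26 -1.15] p [ 0.4727 -0.3879  0.1704] F [-0.3 -0.1  0.7]
[[-0.166  0.956 -0.241]
 [ 0.547  0.292  0.785]
 [ 0.821 -0.001 -0.571]]
0.08468527089490974
-1 -8 248 [-52. -52. -52. -51. -51. -51.] y at tip -43.2
-1 -4 272 [-53. -52. -52. -51. -51. -51.] y at tip -43.2
-1 0 328 [-52. -52. -52. -52. -51. -51.] y at tip -43.2
-1 4 499 [-53. -52. -52. -51. -51. -51.] y at tip -43.2
-1 8 940 [-53. -53. -53. -52. -52. -51.] y at tip -43.2
1 -8 240 [-52. -52. -52. -52. -51. -51.] y at tip 41.9
1 -4 270 [-53. -52. -52. -52. -52. -52.] y at tip 41.8
1 0 337 [-52. -52. -52. -51. -51. -51.] y at tip 41.8
1 4 486 [-52. -52. -52. -52. -52. -51.] y at tip 41.8
1 8 958 [-53. -53. -53. -53. -53. -52.] y at tip 41.7
face 1907 [-26.1   2.  130.6] [-25.4   1.6] [ 4.4 59.9] 0.9
top 4436 [ -4.6   1.9 182.2] [-0.3  2.1] [47.4 54. ] 1.2
bar 1909 [-58.5   0.7 103. ] [-52.6   1. ] [21.  60.3] 0.1
[-0.005   0.003   0.1187]
```

Emit:
{"method": "jog_arm", "body": {
  "steps": [
    {"linear": [0, 0, 0], "delta_rot": [0, 0, 0], "grip": 0.085},
    {"linear": [0, 0, 0], "delta_rot": [0, 0, 0], "grip": 0.085}
  ]
}}

```text
t: 8.05
tool_pos: [0.4735, -0.389, 0.1736]
tool_rot: [-1.354, -1.831, -0.704]
contact_force: [0.3, 0.0, 0.7]
opening: 0.0851
grip_force: 0.0
```

```bash
python3 m.py|tail -3; python3 m.py|tail -3
```

```text
face 1841 [-25.7   1.3 130.6] [-24.8   1.7] [ 4.6 60.1] 0.8
top 4322 [ -4.    2.2 182.1] [0.4 2.1] [47.5 54.1] 0.9
bar 1852 [-58.3   1.3 103.2] [-52.   1.] [20.7 60.2] 1.0
face 1940 [-23.7   1.8 131. ] [-23.    1.6] [ 4.4 59.9] 1.5
top 4171 [ -1.4   2.2 182.1] [3.2 2.1] [47.3 54.1] 0.9
bar 1819 [-57.2   0.5 104. ] [-51.3   1. ] [19.  59.9] 1.0
```

Emit:
{"method": "jog_arm", "body": {
  "steps": [
    {"linear": [-0.007, 0.003, 0.02], "delta_rot": [0, 0, 0], "grip": 0.085},
    {"linear": [0, 0, 0.025], "delta_rot": [0, 0, 0], "grip": 0.085},
    {"linear": [0, 0, 0.025], "delta_rot": [0, 0, 0], "grip": 0.085},
    {"linear": [0, 0, 0.02], "delta_rot": [0, 0, 0], "grip": 0.085},
    {"linear": [0, 0, 0.015], "delta_rot": [0, 0, 0], "grip": 0.085},
    {"linear": [0, 0, 0.011], "delta_rot": [0, 0, 0], "grip": 0.085},
    {"linear": [0, 0, 0], "delta_rot": [0, 0, 0], "grip": 0.085},
    {"linear": [0, 0, 0], "delta_rot": [0, 0, 0], "grip": 0.085},
    {"linear": [0, 0, 0], "delta_rot": [0, 0, 0], "grip": 0.085}
  ]
}}

```text
t: 9.05
tool_pos: [0.45, -0.3021, 0.1008]
tool_rot: [-1.354, -1.83, -0.704]
contact_force: [0.5, -0.2, -0.3]
opening: 0.0848
grip_force: 0.0
```

```bash
python3 m.py
```

```text
t 9.05 q [-0.91  0.56  1.39  0.35  2.09 -1.18] p [ 0.45   -0.3021  0.1008] F [ 0.5 -0.2 -0.3]
[[-0.168  0.957 -0.238]
 [ 0.55   0.292  0.783]
 [ 0.818  0.001 -0.575]]
0.0848489083676836
-1 -8 401 [-52. -52. -52. -52. -51. -51.] y at tip -43.2
-1 -4 464 [-53. -52. -52. -52. -52. -51.] y at tip -43.2
-1 0 555 [-52. -52. -51. -51. -51. -51.] y at tip -43.3
-1 4 848 [-52. -52. -52. -52. -51. -51.] y at tip -43.1
-1 8 1511 [-53. -53. -53. -52. -52. -52.] y at tip -43.1
1 -8 396 [-52. -52. -52. -51. -51. -51.] y at tip 41.9
1 -4 443 [-53. -53. -52. -52. -52. -51.] y at tip 41.8
1 0 527 [-52. -52. -52. -51. -51. -50.] y at tip 41.9
1 4 843 [-52. -52. -52. -52. -51. -51.] y at tip 41.9
1 8 1408 [-54. -53. -53. -52. -52. -52.] y at tip 41.8
face 3943 [-24.2   8.6 136.6] [-22.    1.7] [86.5 16. ] 90.0
top 28901 [-14.8   1.9 182. ] [-17.4   1.7] [85.2 87.2] 89.9
```

Emit:
{"method": "jog_arm", "body": {
  "steps": [
    {"linear": [0, 0, 0], "delta_rot": [0, 0, 0], "grip": 0.03},
    {"linear": [0, 0, 0], "delta_rot": [0, 0, 0], "grip": 0.03},
    {"linear": [0, 0, 0], "delta_rot": [0, 0, 0], "grip": 0.03},
    {"linear": [0, 0, 0], "delta_rot": [0, 0, 0], "grip": 0.03},
    {"linear": [0, 0, 0], "delta_rot": [0, 0, 0], "grip": 0.03}
  ],
  "newtons": 100
}}

```text
t: 9.6
tool_pos: [0.4497, -0.3018, 0.1007]
tool_rot: [-1.354, -1.829, -0.704]
contact_force: [-0.7, -3.3, 3.6]
opening: 0.0588
grip_force: 108.3
```

Emit:
{"method": "jog_arm", "body": {
  "steps": [
    {"linear": [0.0114, 0, -0.008], "delta_rot": [0, 0, 0], "grip": 0.03},
    {"linear": [0.0229, 0, -0.0161], "delta_rot": [0, 0, 0], "grip": 0.03},
    {"linear": [0.0229, 0, -0.0161], "delta_rot": [0, 0, 0], "grip": 0.03},
    {"linear": [0.0229, 0, -0.0161], "delta_rot": [0, 0, 0], "grip": 0.03},
    {"linear": [0.0229, 0, -0.0161], "delta_rot": [0, 0, 0], "grip": 0.03},
    {"linear": [0.0114, 0, -0.008], "delta_rot": [0, 0, 0], "grip": 0.03},
    {"linear": [0.0176, 0.0143, 0.0251], "delta_rot": [0, 0, 0], "grip": 0.03},
    {"linear": [0.0176, 0.0143, 0.0251], "delta_rot": [0, 0, 0], "grip": 0.03},
    {"linear": [0.0176, 0.0143, 0.0251], "delta_rot": [0, 0, 0], "grip": 0.03},
    {"linear": [0.0176, 0.0143, 0.0251], "delta_rot": [0, 0, 0], "grip": 0.03}
  ]
}}

```text
t: 10.6
tool_pos: [0.4681, -0.1657, 0.2379]
tool_rot: [-1.355, -1.826, -0.703]
contact_force: [-0.0, 0.0, -8.3]
opening: 0.0587
grip_force: 108.4
```

Emit:
{"method": "jog_arm", "body": {
  "steps": [
    {"linear": [0, 0, 0], "delta_rot": [0, -4, 0], "grip": 0.03},
    {"linear": [0, 0, 0], "delta_rot": [0, -8, 0], "grip": 0.03},
    {"linear": [0, 0, 0], "delta_rot": [0, -8, 0], "grip": 0.03},
    {"linear": [0, 0, 0], "delta_rot": [0, -8, 0], "grip": 0.03},
    {"linear": [0, 0, 0], "delta_rot": [0, -8, 0], "grip": 0.03},
    {"linear": [0, 0, 0], "delta_rot": [0, -8, 0], "grip": 0.03}
  ]
}}

```text
t: 11.2
tool_pos: [0.4673, -0.1667, 0.2386]
tool_rot: [-1.775, -2.397, -0.167]
contact_force: [0.0, 0.9, -8.9]
opening: 0.0583
grip_force: 111.2
```

```bash
python3 -c "
from h import *
st(); o=ctrl.get_obs(); print(o['opening'],o['grip_force'])"
```

```text
t 11.2 q [-0.57 -0.19  1.78  0.12  1.7  -0.86] p [ 0.4673 -0.1667  0.2386] F [ 0.   0.9 -8.9]
[[-0.286  0.956 -0.057]
 [ 0.939  0.292  0.18 ]
 [ 0.189 -0.002 -0.982]]
0.05828724643728056 111.21037602424622
```

Emit:
{"method": "jog_arm", "body": {
  "steps": [
    {"linear": [0, 0, 0], "delta_rot": [0, -8, 0], "grip": 0.03},
    {"linear": [0, 0, 0], "delta_rot": [0, -8, 0], "grip": 0.03},
    {"linear": [0, 0, 0], "delta_rot": [0, -8, 0], "grip": 0.03},
    {"linear": [0, 0, 0], "delta_rot": [0, -8, 0], "grip": 0.03},
    {"linear": [0, 0, 0], "delta_rot": [0, -8, 0], "grip": 0.03},
    {"linear": [0, 0, 0], "delta_rot": [0, -6, 0], "grip": 0.03},
    {"linear": [0, 0, 0], "delta_rot": [0, 0, 0], "grip": 0.03},
    {"linear": [0, 0, 0], "delta_rot": [0, 0, 0], "grip": 0.03}
  ]
}}

```text
t: 12.0
tool_pos: [0.4668, -0.166, 0.2367]
tool_rot: [1.554, 2.103, -0.49]
contact_force: [0.3, -0.7, -9.3]
opening: 0.0592
grip_force: 111.2
```

Run:
```python
from h import *
st(); print(to([.469,-.1675,.016]))
S,d,c=shot("scene"); X=cloud(d,c); W,dw,cw=shot("wrist")
save("w4",np.vstack([S[:,:],W]),.78)
x=np.array([-.292,.956,0]); y=np.array([.956,.292,0]); p=ctrl.get_obs()["tool_pos"]
for n,X in (("s",X),("w",cloud(dw,cw))):
    P=X.reshape(-1,3); P=P[np.isfinite(P[:,0])]; Q=np.c_[(P-p)@x,(P-p)@y,P[:,2]-p[2]]*1000
    for a in range(-90,100,20):
        m=(abs(Q[:,0]-a)<5)&(abs(Q[:,1])<27)&(abs(Q[:,2]-62)<18); 
        if m.sum()>10: print(n,a,m.sum(),np.percentile(Q[m,2],[10,50,90]).round(1))
```

```text
t 12.0 q [-0.16 -0.48  2.09 -0.56  1.29 -0.37] p [ 0.4668 -0.166   0.2367] F [ 0.3 -0.7 -9.3]
[[-0.243  0.956  0.163]
 [ 0.786  0.292 -0.545]
 [-0.568 -0.004 -0.823]]
[0.1238 0.0026 0.1828]
s -90 136 [45.5 52.6 58.3]
s -70 67 [57.9 58.8 59.9]
s -50 74 [58.  59.  60.2]
s -30 69 [57.9 59.  60.2]
s -10 95 [58.2 60.  74.3]
s 10 37 [58.1 59.6 60.4]
s 30 29 [58.8 60.  60.9]
s 50 13 [59.3 59.9 60.4]
s 70 60 [55.8 59.2 74.3]
w -10 324 [59.7 60.  60.3]
w 10 982 [59.7 60.1 60.6]
w 30 581 [59.8 60.4 60.8]
w 50 1978 [56.4 58.6 60.7]
w 70 7970 [56.5 61.5 74.1]
```

View pics/w4.png

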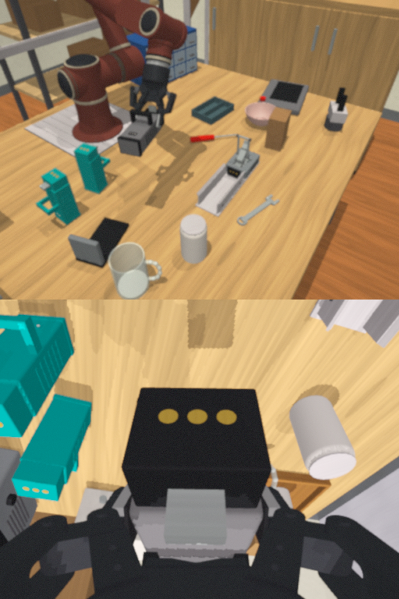

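Scene: the pack is held level, handle up, at about (138,137), over clear bench. The wrist view shows the contact end and keeper centred. Lowering.

Emit:
{"method": "jog_arm", "body": {
  "steps": [
    {"linear": [0.0187, 0, 0.0272], "delta_rot": [0, 0, 0], "grip": 0.03},
    {"linear": [0.0187, 0, 0.0272], "delta_rot": [0, 0, 0], "grip": 0.03},
    {"linear": [0.0187, 0, 0.0272], "delta_rot": [0, 0, 0], "grip": 0.03},
    {"linear": [0.0187, 0, 0.0272], "delta_rot": [0, 0, 0], "grip": 0.03},
    {"linear": [0.0187, 0, 0.0272], "delta_rot": [0, 0, 0], "grip": 0.03},
    {"linear": [0.0187, 0, 0.0272], "delta_rot": [0, 0, 0], "grip": 0.03},
    {"linear": [0.0165, 0, 0.0238], "delta_rot": [0, 0, 0], "grip": 0.03},
    {"linear": [0, 0, 0], "delta_rot": [0, 0, 0], "grip": 0.03},
    {"linear": [0, 0, 0], "delta_rot": [0, 0, 0], "grip": 0.03}
  ]
}}

```text
t: 13.0
tool_pos: [0.4696, -0.1703, 0.0136]
tool_rot: [1.553, 2.095, -0.49]
contact_force: [-0.0, -0.0, -7.4]
opening: 0.0585
grip_force: 112.3
```

```bash
python3 -c "
from h import *
st(); st()"
```

```text
t 13.0 q [-0.17 -0.17  2.26 -0.72  0.89 -0.05] p [ 0.4696 -0.1703  0.0136] F [-0.  -0.  -7.4]
[[-0.238  0.957  0.166]
 [ 0.784  0.291 -0.549]
 [-0.574 -0.    -0.819]]
t 13.0 q [-0.17 -0.17  2.26 -0.72  0.89 -0.05] p [ 0.4696 -0.1703  0.0136] F [-0.  -0.  -7.4]
[[-0.238  0.957  0.166]
 [ 0.784  0.291 -0.549]
 [-0.574 -0.    -0.819]]
```

Emit:
{"method": "jog_arm", "body": {
  "steps": [
    {"linear": [0.0057, 0, 0.0082], "delta_rot": [0, 0, 0], "grip": 0.03},
    {"linear": [0.0046, 0, 0.0066], "delta_rot": [0, 0, 0], "grip": 0.03},
    {"linear": [0, 0, 0], "delta_rot": [0, 0, 0], "grip": 0.03},
    {"linear": [0.0009, 0, 0.0012], "delta_rot": [0, 0, 0], "grip": 0.03},
    {"linear": [0, 0, 0], "delta_rot": [0, 0, 0], "grip": 0.03}
  ]
}}

```text
t: 13.5
tool_pos: [0.4693, -0.1691, -0.0063]
tool_rot: [1.551, 2.096, -0.489]
contact_force: [0.7, -0.3, -8.6]
opening: 0.0589
grip_force: 112.3
```

Emit:
{"method": "jog_arm", "body": {
  "steps": [
    {"linear": [0.0009, 0, 0.0012], "delta_rot": [0, 0, 0], "grip": 0.03},
    {"linear": [0, 0, 0], "delta_rot": [0, 0, 0], "grip": 0.03}
  ]
}}

```text
t: 13.7
tool_pos: [0.4691, -0.1691, -0.0079]
tool_rot: [1.552, 2.096, -0.489]
contact_force: [0.7, -0.0, -9.6]
opening: 0.0583
grip_force: 112.3
```

Emit:
{"method": "jog_arm", "body": {
  "steps": [
    {"linear": [0.0009, 0, 0.0012], "delta_rot": [0, 0, 0], "grip": 0.03},
    {"linear": [0, 0, 0], "delta_rot": [0, 0, 0], "grip": 0.03}
  ]
}}

```text
t: 13.9
tool_pos: [0.4689, -0.1691, -0.0097]
tool_rot: [1.552, 2.096, -0.489]
contact_force: [0.1, -0.7, -8.3]
opening: 0.0585
grip_force: 112.3
```

Emit:
{"method": "jog_arm", "body": {
  "steps": [
    {"linear": [0.0009, 0, 0.0012], "delta_rot": [0, 0, 0], "grip": 0.03},
    {"linear": [0, 0, 0], "delta_rot": [0, 0, 0], "grip": 0.03}
  ]
}}

```text
t: 14.1
tool_pos: [0.4692, -0.1692, -0.0106]
tool_rot: [1.551, 2.095, -0.49]
contact_force: [-2.7, 0.8, -6.4]
opening: 0.0587
grip_force: 112.7
```

Emit:
{"method": "jog_arm", "body": {
  "steps": [
    {"linear": [0.0009, 0, 0.0012], "delta_rot": [0, 0, 0], "grip": 0.03},
    {"linear": [0, 0, 0], "delta_rot": [0, 0, 0], "grip": 0.03}
  ]
}}

```text
t: 14.3
tool_pos: [0.4696, -0.1696, -0.0107]
tool_rot: [1.551, 2.094, -0.492]
contact_force: [-6.0, 6.4, 5.1]
opening: 0.0587
grip_force: 114.1
```

Emit:
{"method": "jog_arm", "body": {
  "steps": [
    {"linear": [0, 0, 0], "delta_rot": [0, 0, 0], "grip": 0.085},
    {"linear": [0, 0, 0], "delta_rot": [0, 0, 0], "grip": 0.085},
    {"linear": [0, 0, 0], "delta_rot": [0, 0, 0], "grip": 0.085},
    {"linear": [0, 0, 0], "delta_rot": [0, 0, 0], "grip": 0.085},
    {"linear": [0, 0, -0.03], "delta_rot": [0, 0, 0], "grip": 0.085},
    {"linear": [0, 0, -0.04], "delta_rot": [0, 0, 0], "grip": 0.085},
    {"linear": [0, 0, -0.04], "delta_rot": [0, 0, 0], "grip": 0.085},
    {"linear": [0, 0, -0.04], "delta_rot": [0, 0, 0], "grip": 0.085},
    {"linear": [0, 0, -0.04], "delta_rot": [0, 0, 0], "grip": 0.085}
  ]
}}

```text
t: 15.2
tool_pos: [0.4368, -0.0641, 0.1448]
tool_rot: [1.552, 2.095, -0.489]
contact_force: [0.1, 0.2, -0.4]
opening: 0.085
grip_force: 0.0
```

Emit:
{"method": "jog_arm", "body": {
  "steps": [
    {"linear": [0, 0, 0], "delta_rot": [0, 8.5, 0], "grip": 0.085},
    {"linear": [0, 0, 0], "delta_rot": [0, 8.5, 0], "grip": 0.085},
    {"linear": [0, 0, 0], "delta_rot": [0, 8.5, 0], "grip": 0.085},
    {"linear": [0, 0, 0], "delta_rot": [0, 8.5, 0], "grip": 0.085},
    {"linear": [0, 0, -0.04], "delta_rot": [0, 1, 8], "grip": 0.085},
    {"linear": [0, 0, -0.04], "delta_rot": [0, 0, 8.5], "grip": 0.085},
    {"linear": [0, 0, -0.02], "delta_rot": [0, 0, 8.5], "grip": 0.085},
    {"linear": [0, 0, 0], "delta_rot": [0, 0, 8.5], "grip": 0.085},
    {"linear": [0, 0, 0], "delta_rot": [0, 0, 8.5], "grip": 0.085},
    {"linear": [0, 0, 0], "delta_rot": [0, 0, 8.5], "grip": 0.085}
  ]
}}

```text
t: 16.2
tool_pos: [0.437, -0.0645, 0.2435]
tool_rot: [2.771, 1.477, 0.002]
contact_force: [0.6, -0.1, -0.2]
opening: 0.0851
grip_force: 0.0
```

Emit:
{"method": "jog_arm", "body": {
  "steps": [
    {"linear": [0, 0, 0], "delta_rot": [0, 0, 8.5], "grip": 0.085},
    {"linear": [0, 0, 0], "delta_rot": [0, 0, 8.5], "grip": 0.085},
    {"linear": [0, 0, 0], "delta_rot": [0, 0, 8.5], "grip": 0.085},
    {"linear": [0, 0, 0], "delta_rot": [0, 0, 8.5], "grip": 0.085},
    {"linear": [0, 0, 0], "delta_rot": [0, 0, 5.5], "grip": 0.04},
    {"linear": [0, 0, 0], "delta_rot": [0, 0, 0], "grip": 0.04},
    {"linear": [0, 0, 0], "delta_rot": [0, 0, 0], "grip": 0.04}
  ]
}}

```text
t: 16.9
tool_pos: [0.4369, -0.0643, 0.2432]
tool_rot: [3.106, 0.467, 0.002]
contact_force: [-0.6, 0.5, -0.0]
opening: 0.0435
grip_force: 0.0
```

```bash
cat > b.py <<'E'
from h import *
st(); o=ctrl.get_obs(); print(o["opening"])
R=Ro.from_rotvec(o["tool_rot"]).as_matrix(); p=np.array(o["tool_pos"])
W,d,c=shot("wrist"); X=cloud(d,c); np.savez("w5.npz",W=W,X=X,p=p,R=R); P=X.reshape(-1,3)
L=(P-p)@R*1000
q=L[(abs(L[:,0])<9)&(abs(abs(L[:,1])-o["opening"]*500)<4)&(L[:,2]<20)&(L[:,2]>-100)]
if len(q): print("tip z",np.sort(q[:,2])[-10:].round(), "y",[np.median(q[s*q[:,1]>0,1]).round(1) for s in(-1,1)])
for n,lo,hi in (("bar",.081,.092),("face",.047,.0535)):
    q=P[(P[:,2]>lo)&(P[:,2]<hi)&(abs(P[:,0]-.469)<.1)&(abs(P[:,1]+.17)<.12)]
    if len(q)>30: r=cv2.minAreaRect((q[:,:2]*1000).astype(np.float32)); print(n,len(q),q.mean(0).round(4),np.round(r[0],1),np.round(r[1],1),round(r[2],1))
T,dt,ct=shot("top"); X=cloud(dt,ct)
E
python3 b.py
```

```text
t 16.9 q [-0.32 -0.43  1.95  0.    1.62  0.96] p [ 0.4369 -0.0643  0.2432] F [-0.6  0.5 -0. ]
[[ 0.956  0.294  0.001]
 [ 0.294 -0.956 -0.   ]
 [ 0.001  0.    -1.   ]]
0.043538341039036095
tip z [-40. -40. -40. -40. -40. -39. -39. -39. -39. -39.] y [np.float64(-20.2), np.float64(23.1)]
bar 866 [ 0.4714 -0.1726  0.0858] [ 470.7 -173.5] [60.5 14.9] 17.1
face 5671 [ 0.4757 -0.1859  0.0502] [ 471.2 -174.1] [ 60.7 168.1] 17.0
```

The pack lies flat, handle up, with its bar at (0.4708,-0.1735) and bar top at z=0.086; the rectangle sizes fit. Before picking it up, I'll scan the bay from above.

Emit:
{"method": "jog_arm", "body": {
  "steps": [
    {"linear": [0.035, -0.0027, -0.018], "delta_rot": [0, 0, 0], "grip": 0.04},
    {"linear": [0.035, -0.0027, -0.018], "delta_rot": [0, 0, 0], "grip": 0.04},
    {"linear": [0.035, -0.0027, -0.018], "delta_rot": [0, 0, 0], "grip": 0.04},
    {"linear": [0.035, -0.0027, -0.018], "delta_rot": [0, 0, 0], "grip": 0.04},
    {"linear": [0.035, -0.0027, -0.008], "delta_rot": [0, 0, 0], "grip": 0.04},
    {"linear": [0, 0, 0], "delta_rot": [0, 0, 0], "grip": 0.04},
    {"linear": [0, 0, 0], "delta_rot": [0, 0, 0], "grip": 0.04}
  ]
}}

```text
t: 17.7
tool_pos: [0.6003, -0.0, 0.3226]
tool_rot: [-3.107, -0.466, 0.001]
contact_force: [0.5, 0.1, -0.2]
opening: 0.0398
grip_force: 0.0
```

```bash
cat > bay.py <<'E'
from h import *
st()
W,d,c=shot("wrist"); X=cloud(d,c); np.savez("w6.npz",W=W,X=X,c0=c[0],c1=c[1],c2=c[2],c3=c[3]); P=X.reshape(-1,3); save("w6",W)
P=P[np.isfinite(P[:,0])&(abs(P[:,0]-.635)<.08)&(abs(P[:,1]-.04)<.19)]
print(np.histogram(P[:,2],np.arange(0,.16,.004))[0])
for n,lo,hi in (("floor",.002,.007),("walls",.044,.054),("housing",.034,.0375),("house2",.0375,.0425)):
    q=P[(P[:,2]>lo)&(P[:,2]<hi)]
    r=cv2.minAreaRect((q[:,:2]*1000).astype(np.float32)); print(n,len(q),q.mean(0).round(4),np.round(r[0],1),np.round(r[1],1),round(r[2],1))
E
python3 bay.py
```

```text
t 17.7 q [-0.12 -0.05  1.5   0.    1.69  1.15] p [ 0.6003 -0.      0.3226] F [ 0.5  0.1 -0.2]
[[ 0.956  0.293 -0.   ]
 [ 0.293 -0.956  0.   ]
 [-0.    -0.    -1.   ]]
[10397  3515    61    73    70    80    94   245   128  1761  2199   685
   711   691    41   155   154   107    95   104   104    84    16    95
    94    61    71    79    14    11     9    12    13     8     6    14
   267   151     0]
floor 6219 [ 0.6453 -0.019   0.0041] [635.1  40. ] [379.4 159.6] 89.8
walls 1990 [ 0.6455 -0.0134  0.0496] [643.5  18.4] [ 84.3 257.6] 2.5
housing 132 [0.6357 0.0602 0.0363] [642.5  41.5] [ 84.5 304.5] 2.4
house2 3654 [0.6409 0.1293 0.0401] [642.5  43.4] [ 84.1 298.9] 2.3
```

View pics/w6.png

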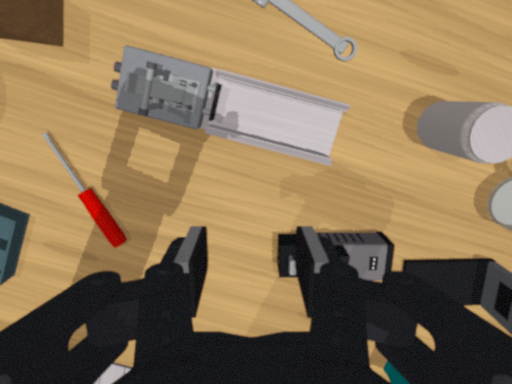

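Picture: housing at (165,87), contact plate at (213,100), tray to (335,135), pack at (335,255). Checking the bay frame edges and the lever/loop heights.

```bash
cat > bf.py <<'E'
from h import *
A=np.deg2rad(92.4); O=np.array([.6410,.0774,.004])
B=np.array([[np.cos(A),-np.sin(A),0],[np.sin(A),np.cos(A),0],[0,0,1]])  # cols bay axes
tobay=lambda P:(P-O)@B
E
python3 - <<'E'
from bf import *
a=np.load("w6.npz"); P=a["X"].reshape(-1,3); Q=tobay(P[np.isfinite(P[:,0])])*1000
def box(n,xl,yl,zl):
    m=np.all([(Q[:,i]>l[0])&(Q[:,i]<l[1]) for i,l in enumerate((xl,yl,zl))],0); q=Q[m]
    if len(q)>5: print(n,len(q),"p2",np.percentile(q,2,0).round(1),"p98",np.percentile(q,98,0).round(1),"med",np.median(q,0).round(1))
box("housing top",(-40,140),(-60,60),(33,38)); box("plate",(-40,0),(-28,28),(38,46)); box("tray floor",(-230,-20),(-30,30),(-2,2))
box("wallL",(-200,0),(25,50),(40,50)); box("wallR",(-200,0),(-50,-25),(40,50))
for z in range(50,160,10): box("z%d"%z,(-60,130),(-60,60),(z,z+10))
for u in (-20,-10,0,20,40,60,80,100):
    m=(abs(Q[:,0]-u)<3)&(abs(Q[:,1])<12); print(u,np.percentile(Q[m,2],[5,50,95]).round() if m.sum()>3 else None)
E
```

```text
housing top 3489 p2 [ -0.1 -40.5  33.9] p98 [113.   40.4  37.8] med [49.8 -9.7 36. ]
plate 128 p2 [-17.  -23.9  39.4] p98 [-13.1  23.8  43.6] med [-15.2  -0.4  41.9]
tray floor 4853 p2 [-191.5  -28.9   -1.6] p98 [-23.4  28.7   1.8] med [-105.7   -0.7    0.2]
wallL 897 p2 [-184.2   32.9   40.7] p98 [-16.   41.7  49.8] med [-97.7  37.   46.2]
wallR 924 p2 [-184.5  -41.9   40.9] p98 [-15.9 -33.3  49.8] med [-98.9 -37.3  46.5]
z50 221 p2 [-52.1 -40.   50.1] p98 [36.1 39.5 59.9] med [25.1 -1.1 57.8]
z60 312 p2 [ 22.4 -22.1  60.1] p98 [50.2 20.1 69.8] med [36.5 -0.1 64. ]
z70 252 p2 [ 41.  -19.7  70.3] p98 [53.7 18.9 79.8] med [47.1 -0.3 75.1]
z80 145 p2 [ 43.9 -20.6  80.1] p98 [67.4 19.5 89.9] med [56.2 -0.1 82.8]
z90 205 p2 [ 43.5 -19.9  90.3] p98 [75.  19.  99.5] med [70.6  0.2 93.9]
z100 161 p2 [ 43.  -21.7 100.2] p98 [ 80.7  19.9 109.5] med [ 76.4   0.3 104.4]
z110 23 p2 [ 42.3 -22.3 110.7] p98 [ 47.2  21.5 119.1] med [ 43.2  16.4 115.2]
z120 30 p2 [ 41.9 -21.7 120.5] p98 [ 44.7  21.4 129.5] med [ 4.260e+01 -1.000e-01  1.254e+02]
z130 23 p2 [ 40.3 -22.  131.3] p98 [ 46.7  23.5 139.7] med [ 4.180e+01 -1.000e-01  1.372e+02]
z140 418 p2 [ 40.  -25.5 140.7] p98 [ 48.5  26.4 145.9] med [ 44.   -0.4 143.5]
-20 [-1.  1. 34.]
-10 [-2.  0.  1.]
0 [-1. 28. 36.]
20 [37. 38. 56.]
40 [ 66.  70. 144.]
60 [37. 81. 83.]
80 [103. 105. 107.]
100 [34. 37. 38.]
```

Bay frame confirmed: housing front at 0, plate at −15, walls ±33. The lever is at about 0.8 rad and the loop stands with its bar at (44, 0, 143) mm. Going to the handle now.

Emit:
{"method": "jog_arm", "body": {
  "steps": [
    {"linear": [-0.0291, 0.0213, 0.0337], "delta_rot": [0, 0, 0], "grip": 0.045},
    {"linear": [-0.0291, 0.0213, 0.0337], "delta_rot": [0, 0, 0], "grip": 0.045},
    {"linear": [-0.0291, 0.0213, 0.0337], "delta_rot": [0, 0, 0], "grip": 0.045},
    {"linear": [-0.0291, 0.0213, 0.0337], "delta_rot": [0, 0, 0], "grip": 0.045},
    {"linear": [-0.0291, 0.0213, 0.0337], "delta_rot": [0, 0, 0], "grip": 0.045},
    {"linear": [-0.0291, 0.0213, 0.0337], "delta_rot": [0, 0, 0], "grip": 0.045},
    {"linear": [0, 0, 0], "delta_rot": [0, 0, 0], "grip": 0.045},
    {"linear": [0, 0, 0], "delta_rot": [0, 0, 0], "grip": 0.045}
  ]
}}

```text
t: 18.55
tool_pos: [0.469, -0.1735, 0.12]
tool_rot: [-3.106, -0.46, -0.0]
contact_force: [0.6, -0.8, 1.0]
opening: 0.0446
grip_force: 0.0
```

```bash
python3 b.py; python3 -c "
from h import *
print(to([.4708,-.1736,.024]))"
```

```text
t 18.55 q [-0.5  -0.19  1.97  0.    1.36  0.77] p [ 0.469  -0.1735  0.12  ] F [ 0.6 -0.8  1. ]
[[ 0.957  0.29  -0.   ]
 [ 0.29  -0.957  0.001]
 [ 0.    -0.001 -1.   ]]
0.04462804448031052
tip z [-40. -40. -40. -40. -40. -40. -40. -40. -39. -39.] y [np.float64(-21.0), np.float64(23.8)]
bar 1851 [ 0.4722 -0.1739  0.086 ] [ 471.  -174.2] [60.  13.8] 17.2
face 12177 [ 0.4768 -0.1884  0.0502] [ 471.8 -174.3] [ 61.  167.8] 16.7
[-0.0011 -0.0003  0.0985]
```

Emit:
{"method": "jog_arm", "body": {
  "steps": [
    {"linear": [0.0015, 0, 0.025], "delta_rot": [0, 0, 0], "grip": 0.045},
    {"linear": [0, 0, 0.03], "delta_rot": [0, 0, 0], "grip": 0.045},
    {"linear": [0, 0, 0.025], "delta_rot": [0, 0, 0], "grip": 0.045},
    {"linear": [0, 0, 0.016], "delta_rot": [0, 0, 0], "grip": 0.045},
    {"linear": [0, 0, 0], "delta_rot": [0, 0, 0], "grip": 0.0},
    {"linear": [0, 0, 0], "delta_rot": [0, 0, 0], "grip": 0.0},
    {"linear": [0, 0, 0], "delta_rot": [0, 0, 0], "grip": 0.0},
    {"linear": [0, 0, 0], "delta_rot": [0, 0, 0], "grip": 0.0}
  ],
  "newtons": 100
}}

```text
t: 19.45
tool_pos: [0.474, -0.1727, 0.0269]
tool_rot: [3.107, 0.464, 0.007]
contact_force: [0.3, 4.2, 3.7]
opening: 0.0123
grip_force: 98.1
```

```bash
python3 -c "
from h import *
st();o=ctrl.get_obs();print(o['opening'],o['grip_force'])"
```

```text
t 19.45 q [-0.5  -0.07  2.03  0.    1.18  0.77] p [ 0.474  -0.1727  0.0269] F [0.3 4.2 3.7]
[[ 0.956  0.292  0.004]
 [ 0.292 -0.956  0.   ]
 [ 0.004  0.001 -1.   ]]
0.012301499846081481 98.05680871009827
```

Emit:
{"method": "jog_arm", "body": {
  "steps": [
    {"linear": [0, 0, -0.015], "delta_rot": [0, 0, 0], "grip": 0.0},
    {"linear": [0, 0, -0.03], "delta_rot": [0, 0, 0], "grip": 0.0},
    {"linear": [0, 0, -0.04], "delta_rot": [0, 0, 0], "grip": 0.0},
    {"linear": [0, 0, -0.035], "delta_rot": [0, 0, 0], "grip": 0.0},
    {"linear": [0, 0, 0], "delta_rot": [0, 0, 5], "grip": 0.0},
    {"linear": [0, 0, 0], "delta_rot": [0, 0, 5], "grip": 0.0},
    {"linear": [0, 0, 0], "delta_rot": [0, 0, 4.7], "grip": 0.0}
  ]
}}

```text
t: 20.15
tool_pos: [0.4709, -0.1727, 0.1444]
tool_rot: [-3.141, -0.057, 0.001]
contact_force: [0.6, 0.3, -9.9]
opening: 0.0117
grip_force: 98.4
```

Emit:
{"method": "jog_arm", "body": {
  "steps": [
    {"linear": [0.0151, -0.0116, 0], "delta_rot": [0, 0, 0], "grip": 0.0},
    {"linear": [0.0301, -0.0232, 0], "delta_rot": [0, 0, 0], "grip": 0.0},
    {"linear": [0.0301, -0.0232, 0], "delta_rot": [0, 0, 0], "grip": 0.0},
    {"linear": [0.0301, -0.0232, 0], "delta_rot": [0, 0, 0], "grip": 0.0},
    {"linear": [0.0301, -0.0232, 0], "delta_rot": [0, 0, 0], "grip": 0.0},
    {"linear": [0.0301, -0.0232, 0], "delta_rot": [0, 0, 0], "grip": 0.0},
    {"linear": [0.0151, -0.0116, 0], "delta_rot": [0, 0, 0], "grip": 0.0},
    {"linear": [0, 0, 0], "delta_rot": [0, 0, 0], "grip": 0.0},
    {"linear": [0, 0, 0], "delta_rot": [0, 0, 0], "grip": 0.0}
  ]
}}

```text
t: 21.05
tool_pos: [0.646, -0.0267, 0.1437]
tool_rot: [3.141, 0.063, -0.004]
contact_force: [0.1, -0.5, -8.4]
opening: 0.012
grip_force: 98.4
```

```bash
cat > pk.py <<'E'
from bf import *
st(); o=ctrl.get_obs(); p=np.array(o["tool_pos"]); print("tcp bay",(tobay(p)*1000).round(1),o["opening"],o["grip_force"])
for nm in ("wrist","top"):
    W,d,c=shot(nm); X=cloud(d,c); np.savez(nm+"7.npz",W=W,X=X); Q=tobay(X.reshape(-1,3))*1000; Q=Q[np.isfinite(Q[:,0])]
    zf=p[2]*1000-26.9+50-4   # expected handle face in bay z
    q=Q[(abs(Q[:,2]-zf)<5)&(Q[:,0]<-5)&(Q[:,0]>-215)&(abs(Q[:,1])<40)]; print(nm,len(q),zf.round(1))
    if len(q)<50: continue
    r=cv2.minAreaRect(q[:,:2].astype(np.float32)); print("face rect",np.round(r[0],1),np.round(r[1],1),round(r[2],2),"x",np.percentile(q[:,0],[.5,99.5]).round(1),"y",np.percentile(q[:,1],[.5,99.5]).round(1))
    for lo,hi in ((-190,-150),(-150,-115),(-70,-50)):
        k=q[(q[:,0]>lo)&(q[:,0]<hi)]
        if len(k)>20: print(lo,len(k),"z",np.median(k[:,2]).round(1),"y",np.percentile(k[:,1],[1,99]).round(1))
E
python3 pk.py
```

```text
t 21.05 q [-0.16  0.14  1.61 -0.    1.4   1.37] p [ 0.646  -0.0267  0.1437] F [ 0.1 -0.5 -8.4]
[[ 0.999  0.04  -0.002]
 [ 0.04  -0.999 -0.   ]
 [-0.002  0.    -1.   ]]
tcp bay [-104.2   -0.6  139.7] 0.012032776544065205 98.43748569488525
wrist 24863 162.8
face rect [-105.8    1.5] [ 61.1 169.6] 89.85 x [-188.6  -22.2] y [-28.1  27.6]
-190 7818 z 163.1 y [-28.   28.5]
-150 5458 z 162.8 y [-27.8  23.8]
-70 3582 z 162.8 y [-28.   23.9]
top 96 162.8
face rect [-105.3    6.8] [ 60.8 167.8] 89.29 x [-189.3  -21.5] y [-22.2  38.2]
-190 75 z 163.3 y [-22.   38.1]
```

Emit:
{"method": "jog_arm", "body": {
  "steps": [
    {"linear": [0.0005, -0.002, 0.025], "delta_rot": [0, 0, 0], "grip": 0.0},
    {"linear": [0, 0, 0.025], "delta_rot": [0, 0, 0], "grip": 0.0},
    {"linear": [0, 0, 0.008], "delta_rot": [0, 0, 0], "grip": 0.0},
    {"linear": [0, 0, 0.008], "delta_rot": [0, 0, 0], "grip": 0.0},
    {"linear": [0, 0, 0.008], "delta_rot": [0, 0, 0], "grip": 0.0}
  ]
}}

```text
t: 21.65
tool_pos: [0.6484, -0.0251, 0.072]
tool_rot: [3.141, 0.061, 0.005]
contact_force: [0.9, -0.5, -8.6]
opening: 0.0119
grip_force: 98.4
```

Emit:
{"method": "jog_arm", "body": {
  "steps": [
    {"linear": [0, 0, 0.008], "delta_rot": [0, 0, 0], "grip": 0.0},
    {"linear": [0, 0, 0.008], "delta_rot": [0, 0, 0], "grip": 0.0}
  ]
}}

```text
t: 21.85
tool_pos: [0.6485, -0.0248, 0.0557]
tool_rot: [3.141, 0.062, 0.005]
contact_force: [-0.3, -1.1, -8.5]
opening: 0.0121
grip_force: 98.4
```

Emit:
{"method": "jog_arm", "body": {
  "steps": [
    {"linear": [0, 0, 0.008], "delta_rot": [0, 0, 0], "grip": 0.0},
    {"linear": [0, 0, 0.007], "delta_rot": [0, 0, 0], "grip": 0.0},
    {"linear": [0, 0, 0], "delta_rot": [0, 0, 0], "grip": 0.0}
  ]
}}

```text
t: 22.15
tool_pos: [0.6466, -0.0243, 0.0384]
tool_rot: [-3.14, -0.062, 0.003]
contact_force: [-0.6, 0.6, -8.7]
opening: 0.0117
grip_force: 98.3
```

Emit:
{"method": "jog_arm", "body": {
  "steps": [
    {"linear": [0, 0, 0.004], "delta_rot": [0, 0, 0], "grip": 0.0},
    {"linear": [0, 0, 0.002], "delta_rot": [0, 0, 0], "grip": 0.0},
    {"linear": [0, 0, 0], "delta_rot": [0, 0, 0], "grip": 0.0}
  ]
}}

```text
t: 22.45
tool_pos: [0.6477, -0.0245, 0.034]
tool_rot: [-3.141, -0.062, -0.001]
contact_force: [0.4, 0.7, -8.3]
opening: 0.0119
grip_force: 98.5
```

Emit:
{"method": "jog_arm", "body": {
  "steps": [
    {"linear": [0, 0, 0.0015], "delta_rot": [0, 0, 0], "grip": 0.0},
    {"linear": [0, 0, 0], "delta_rot": [0, 0, 0], "grip": 0.0}
  ]
}}

```text
t: 22.65
tool_pos: [0.6478, -0.0246, 0.0327]
tool_rot: [-3.141, -0.062, -0.002]
contact_force: [-0.2, 0.3, -8.7]
opening: 0.0115
grip_force: 98.5
```

```bash
python3 pk.py
```

```text
t 22.65 q [-0.15  0.25  1.68  0.    1.21  1.38] p [ 0.6478 -0.0246  0.0327] F [-0.2  0.3 -8.7]
[[ 0.999  0.04   0.001]
 [ 0.04  -0.999  0.   ]
 [ 0.001 -0.    -1.   ]]
tcp bay [-102.2   -2.5   28.7] 0.011514610287583651 98.47928524017334
wrist 26604 51.8
face rect [-100.4   -1.4] [176.   77.6] 0.14 x [-186.7  -19.6] y [-39.8  25.7]
-190 7762 z 51.9 y [-39.6  26.6]
-150 5949 z 51.7 y [-39.6  21.6]
-70 4001 z 51.9 y [-39.6  22. ]
top 67 51.8
face rect [-100.8    1. ] [174.2  69.4] 0.64 x [-187.6  -13.9] y [-34.6  34.7]
-190 54 z 51.6 y [-34.5  34.7]
```

Emit:
{"method": "jog_arm", "body": {
  "steps": [
    {"linear": [0, 0, 0.0012], "delta_rot": [0, 0, 0], "grip": 0.0},
    {"linear": [0, 0, 0.0008], "delta_rot": [0, 0, 0], "grip": 0.0},
    {"linear": [0, 0, 0], "delta_rot": [0, 0, 0], "grip": 0.0}
  ]
}}

```text
t: 23.05
tool_pos: [0.648, -0.0245, 0.031]
tool_rot: [-3.141, -0.062, -0.002]
contact_force: [0.1, -0.8, -6.9]
opening: 0.0119
grip_force: 98.7
```

Emit:
{"method": "jog_arm", "body": {
  "steps": [
    {"linear": [0, 0, 0], "delta_rot": [0, 0, 0], "grip": 0.045},
    {"linear": [0, 0, 0], "delta_rot": [0, 0, 0], "grip": 0.045},
    {"linear": [0, 0, 0], "delta_rot": [0, 0, 0], "grip": 0.045},
    {"linear": [0, 0, -0.02], "delta_rot": [0, 0, 0], "grip": 0.045},
    {"linear": [0, 0, -0.04], "delta_rot": [0, 0, 0], "grip": 0.045},
    {"linear": [0, 0, -0.05], "delta_rot": [0, 0, 0], "grip": 0.045},
    {"linear": [0, 0, -0.05], "delta_rot": [0, 0, 0], "grip": 0.065},
    {"linear": [0, 0, -0.05], "delta_rot": [0, 0, 0], "grip": 0.065}
  ]
}}

```text
t: 23.85
tool_pos: [0.6477, -0.0247, 0.244]
tool_rot: [3.141, 0.062, 0.005]
contact_force: [0.8, -0.0, 0.1]
opening: 0.065
grip_force: 0.0
```

Emit:
{"method": "jog_arm", "body": {
  "steps": [
    {"linear": [0, 0, 0], "delta_rot": [0, 0, -8.5], "grip": 0.07},
    {"linear": [0, 0, 0], "delta_rot": [0, 0, -8.5], "grip": 0.07},
    {"linear": [0, 0, 0], "delta_rot": [0, 0, -8.5], "grip": 0.07},
    {"linear": [0, 0, 0], "delta_rot": [0, 0, -8.5], "grip": 0.07},
    {"linear": [0, 0, 0], "delta_rot": [0, 0, -8.5], "grip": 0.07},
    {"linear": [0, 0, 0], "delta_rot": [0, 0, -8.5], "grip": 0.07},
    {"linear": [0, 0, 0], "delta_rot": [0, 0, -8.5], "grip": 0.07},
    {"linear": [0, 0, 0], "delta_rot": [0, 0, -8.5], "grip": 0.07},
    {"linear": [0, 0, 0], "delta_rot": [0, 0, -8.5], "grip": 0.07},
    {"linear": [0, 0, 0], "delta_rot": [0, 0, -8.5], "grip": 0.07}
  ]
}}

```text
t: 24.85
tool_pos: [0.648, -0.0247, 0.2421]
tool_rot: [2.265, 2.173, 0.004]
contact_force: [-1.3, 1.1, -0.3]
opening: 0.0701
grip_force: 0.0
```

Emit:
{"method": "jog_arm", "body": {
  "steps": [
    {"linear": [0, 0, 0], "delta_rot": [0, 0, -5], "grip": 0.07},
    {"linear": [0, 0, 0], "delta_rot": [0, 0, 0], "grip": 0.07},
    {"linear": [0, 0, 0], "delta_rot": [0, 0, 0], "grip": 0.07}
  ]
}}

```text
t: 25.15
tool_pos: [0.6478, -0.0247, 0.2415]
tool_rot: [2.178, 2.262, 0.003]
contact_force: [0.0, 0.2, 0.2]
opening: 0.0698
grip_force: 0.0
```

```bash
cat > lt.py <<'E'
from bf import *
import sys
st(); o=ctrl.get_obs(); print("tcp bay",(tobay(np.array(o["tool_pos"]))*1000).round(1), "yaw x",np.rad2deg(np.arctan2(*(Ro.from_rotvec(o["tool_rot"]).as_matrix()[[1,0],0]))).round(2))
W,d,c=shot("wrist"); X=cloud(d,c); Q=tobay(X.reshape(-1,3))*1000; Q=Q[np.isfinite(Q[:,0])]
if len(sys.argv)>1: save(sys.argv[1],W)
def box(n,xl,yl,zl):
    m=np.all([(Q[:,i]>l[0])&(Q[:,i]<l[1]) for i,l in enumerate((xl,yl,zl))],0); q=Q[m]
    if len(q)>5: print(n,len(q),"p2",np.percentile(q,2,0).round(1),"p98",np.percentile(q,98,0).round(1),"med",np.median(q,0).round(1))
box("bar",(-80,80),(-35,35),(138,155)); box("packface",(-200,-52),(-29,29),(47,53)); box("contact",(-50,-14),(-29,29),(43,49)); box("handle",(-130,-70),(-40,40),(78,90)); box("keeper",(-60,-15),(-14,14),(58,70)); box("lever tip",(60,110),(-14,14),(85,125)); box("lowbar",(-80,-38),(-30,30),(53,70))
E
python3 lt.py
```

```text
t 25.15 q [-0.15  0.08  1.5   0.    1.55 -0.19] p [ 0.6478 -0.0247  0.2415] F [0.  0.2 0.2]
[[-0.038  0.999  0.002]
 [ 0.999  0.038  0.   ]
 [-0.     0.002 -1.   ]]
tcp bay [-102.3   -2.6  237.5] yaw x 92.16
packface 5356 p2 [-185.   -27.8   48.6] p98 [-53.9  27.8  52. ] med [-124.1   -0.2   50.3]
contact 1359 p2 [-48.7 -26.6  44.2] p98 [-18.7  25.4  48. ] med [-31.9  -1.   46.1]
handle 858 p2 [-110.1  -28.8   81.8] p98 [-96.7  28.6  87.6] med [-103.1    0.3   86. ]
keeper 187 p2 [-41.1 -11.1  63.1] p98 [-33.2  10.2  66.2] med [-37.2   0.1  64.7]
lowbar 77 p2 [-41.1 -11.1  62.8] p98 [-38.1  10.2  66.1] med [-39.2   1.1  64.7]
```

Emit:
{"method": "jog_arm", "body": {
  "steps": [
    {"linear": [0.0366, -0.0005, 0], "delta_rot": [0, 0, 0], "grip": 0.07},
    {"linear": [0.0366, -0.0005, 0], "delta_rot": [0, 0, 0], "grip": 0.07},
    {"linear": [0.0366, -0.0005, 0], "delta_rot": [0, 0, 0], "grip": 0.07},
    {"linear": [0.0366, -0.0005, 0], "delta_rot": [0, 0, 0], "grip": 0.07},
    {"linear": [0, 0, 0], "delta_rot": [0, 0, 0], "grip": 0.07},
    {"linear": [0, 0, 0], "delta_rot": [0, 0, 0], "grip": 0.07}
  ]
}}

```text
t: 25.8
tool_pos: [0.6397, 0.1221, 0.2409]
tool_rot: [2.175, 2.265, 0.001]
contact_force: [-0.9, -0.4, -0.3]
opening: 0.0701
grip_force: 0.0
```

```bash
python3 lt.py w8
```

```text
t 25.8 q [ 0.07  0.09  1.5  -0.    1.55  0.03] p [0.6397 0.1221 0.2409] F [-0.9 -0.4 -0.3]
[[-0.04   0.999  0.002]
 [ 0.999  0.04  -0.   ]
 [-0.     0.002 -1.   ]]
tcp bay [ 44.8  -0.6 236.9] yaw x 92.32
bar 592 p2 [ 40.8 -26.3 140.7] p98 [ 49.5  26.  146.3] med [ 45.8  -0.5 143.7]
packface 3695 p2 [-183.8  -27.7   48.8] p98 [-54.2  27.6  52. ] med [-104.3   -0.4   50.4]
contact 987 p2 [-49.4 -27.3  43.8] p98 [-18.3  25.2  48.4] med [-30.5  -0.5  46.3]
handle 784 p2 [-110.4  -29.4   78.7] p98 [-96.5  27.7  87.7] med [-101.1   -0.4   86. ]
keeper 177 p2 [-40.6 -11.8  59. ] p98 [-32.4   9.6  66.1] med [-35.7  -0.5  64.6]
lever tip 437 p2 [ 61.  -10.4  85.9] p98 [ 80.3  10.2 106.5] med [70.9 -0.6 94.4]
lowbar 52 p2 [-40.9 -11.8  63.7] p98 [-38.1   9.6  66.1] med [-39.4  -1.1  64.7]
```

View pics/w8.png

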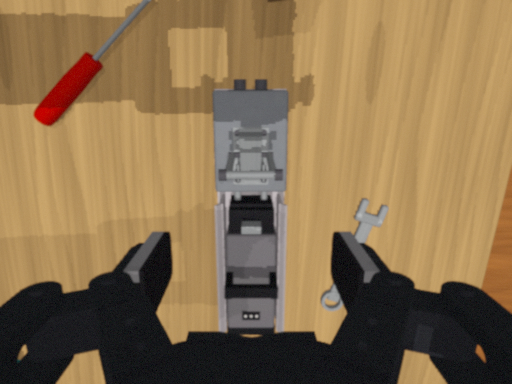

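The picture shows the pack in the tray with its keeper at (252,227), the loop bar at (250,176) and the handle at (250,283), all aligned. Descending to pinch the loop heads.

Emit:
{"method": "jog_arm", "body": {
  "steps": [
    {"linear": [0.0005, 0, 0.035], "delta_rot": [0, 0, 0], "grip": 0.07},
    {"linear": [0, 0, 0.04], "delta_rot": [0, 0, 0], "grip": 0.07},
    {"linear": [0, 0, 0.04], "delta_rot": [0, 0, 0], "grip": 0.07},
    {"linear": [0, 0, 0.029], "delta_rot": [0, 0, 0], "grip": 0.07},
    {"linear": [0, 0, 0], "delta_rot": [0, 0, 0], "grip": 0.07},
    {"linear": [0, 0, 0], "delta_rot": [0, 0, 0], "grip": 0.04},
    {"linear": [0, 0, 0], "delta_rot": [0, 0, 0], "grip": 0.04},
    {"linear": [0, 0, 0], "delta_rot": [0, 0, 0], "grip": 0.04},
    {"linear": [0, 0, 0], "delta_rot": [0, 0, 0], "grip": 0.04}
  ],
  "newtons": 35
}}

```text
t: 26.75
tool_pos: [0.6397, 0.1218, 0.0984]
tool_rot: [2.177, 2.264, 0.001]
contact_force: [-4.5, -0.9, -1.2]
opening: 0.0524
grip_force: 37.4
```

```bash
python3 lt.py|head -6
```

```text
t 26.75 q [ 0.07  0.19  1.63 -0.    1.32  0.03] p [0.6397 0.1218 0.0984] F [-4.5 -0.9 -1.2]
[[-0.039  0.999  0.001]
 [ 0.999  0.039  0.   ]
 [ 0.     0.001 -1.   ]]
tcp bay [44.4 -0.6 94.4] yaw x 92.25
bar 3423 p2 [ 33.5 -31.1 139.5] p98 [ 54.   30.7 154.3] med [ 47.5  -0.7 143.9]
```

Emit:
{"method": "jog_arm", "body": {
  "steps": [
    {"linear": [-0.0075, 0, -0.001], "delta_rot": [0, 0, 0], "grip": 0.04},
    {"linear": [-0.0075, 0, -0.001], "delta_rot": [0, 0, 0], "grip": 0.04},
    {"linear": [-0.01, 0, 0.001], "delta_rot": [0, 0, 0], "grip": 0.04},
    {"linear": [-0.01, 0, 0.002], "delta_rot": [0, 0, 0], "grip": 0.04},
    {"linear": [-0.0085, 0, 0.003], "delta_rot": [0, 0, 0], "grip": 0.04},
    {"linear": [-0.0085, 0, 0.004], "delta_rot": [0, 0, 0], "grip": 0.04},
    {"linear": [0, 0, 0], "delta_rot": [0, 0, 0], "grip": 0.04}
  ]
}}

```text
t: 27.5
tool_pos: [0.6418, 0.0694, 0.0899]
tool_rot: [-2.178, -2.263, -0.002]
contact_force: [-6.0, 2.0, 0.6]
opening: 0.0522
grip_force: 37.7
```

```bash
python3 -c "
from bf import *
st();o=ctrl.get_obs();print((tobay(o['tool_pos'])*1000).round(1),o['opening'],o['grip_force'])"
```

```text
t 27.5 q [-0.01  0.18  1.65  0.    1.31 -0.05] p [0.6418 0.0694 0.0899] F [-6.   2.   0.6]
[[-0.038  0.999  0.001]
 [ 0.999  0.038  0.001]
 [ 0.001  0.001 -1.   ]]
[-8.  -0.5 85.9] 0.052165374959169473 37.68740773200989
```

Forces are low and the grip holds. Continuing the arc.

Emit:
{"method": "jog_arm", "body": {
  "steps": [
    {"linear": [-0.0085, 0, 0.005], "delta_rot": [0, 0, 0], "grip": 0.04},
    {"linear": [-0.0085, 0, 0.006], "delta_rot": [0, 0, 0], "grip": 0.04},
    {"linear": [-0.0083, 0, 0.008], "delta_rot": [0, 0, 0], "grip": 0.04},
    {"linear": [-0.0082, 0, 0.0083], "delta_rot": [0, 0, 0], "grip": 0.04},
    {"linear": [-0.0045, 0, 0.0077], "delta_rot": [0, 0, 0], "grip": 0.04},
    {"linear": [-0.004, 0, 0.008], "delta_rot": [0, 0, 0], "grip": 0.04},
    {"linear": [-0.003, 0, 0.007], "delta_rot": [0, 0, 0], "grip": 0.04},
    {"linear": [-0.002, 0, 0.007], "delta_rot": [0, 0, 0], "grip": 0.04},
    {"linear": [-0.0015, 0, 0.008], "delta_rot": [0, 0, 0], "grip": 0.04},
    {"linear": [0, 0, 0], "delta_rot": [0, 0, 0], "grip": 0.04}
  ]
}}

```text
t: 28.5
tool_pos: [0.6438, 0.0214, 0.0242]
tool_rot: [2.177, 2.265, 0.001]
contact_force: [-5.1, 0.1, 0.8]
opening: 0.0513
grip_force: 36.3
```

```bash
python3 lt.py w9
```

```text
t 28.5 q [-0.08  0.25  1.69  0.    1.2  -0.12] p [0.6438 0.0214 0.0242] F [-5.1  0.1  0.8]
[[-0.04   0.999  0.   ]
 [ 0.999  0.04   0.   ]
 [ 0.     0.    -1.   ]]
tcp bay [-56.1  -0.4  20.2] yaw x 92.28
bar 10970 p2 [-47.3 -25.1 138.3] p98 [-37.5  24.7 154.7] med [-40.7  -0.2 144.8]
packface 9954 p2 [-110.8  -26.9   49. ] p98 [-59.6  26.7  51.4] med [-82.8  -0.1  50.2]
contact 3868 p2 [-49.2 -18.6  44.2] p98 [-18.5  18.6  48.5] med [-29.    0.3  46.2]
keeper 1214 p2 [-41.2 -11.1  58.8] p98 [-32.3  10.3  66.7] med [-35.9  -0.2  64.5]
lowbar 659 p2 [-67.8 -28.4  61.8] p98 [-38.1  27.9  69.9] med [-40.8  -0.6  64.9]
```

View pics/w9.png

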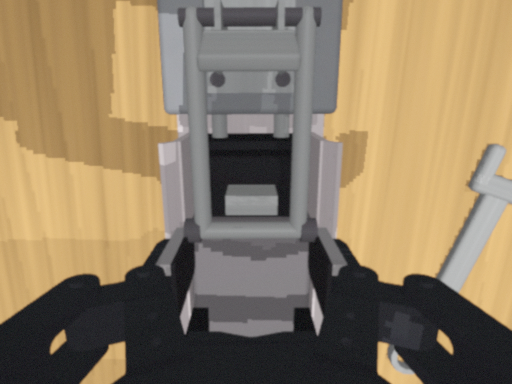

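The bar, at (250,228), is just behind the keeper at (251,198). Lowering a little more and releasing.

Emit:
{"method": "jog_arm", "body": {
  "steps": [
    {"linear": [0, 0, 0.004], "delta_rot": [0, 0, 0], "grip": 0.04},
    {"linear": [0, 0, 0.004], "delta_rot": [0, 0, 0], "grip": 0.04},
    {"linear": [0, 0, 0], "delta_rot": [0, 0, 0], "grip": 0.07},
    {"linear": [0, 0, 0], "delta_rot": [0, 0, 0], "grip": 0.07},
    {"linear": [0, 0, 0], "delta_rot": [0, 0, 0], "grip": 0.07},
    {"linear": [0, 0, -0.01], "delta_rot": [0, 0, 0], "grip": 0.07},
    {"linear": [0, 0, -0.03], "delta_rot": [0, 0, 0], "grip": 0.07},
    {"linear": [-0.01, 0, -0.04], "delta_rot": [0, 0, 0], "grip": 0.07},
    {"linear": [-0.01, 0, -0.04], "delta_rot": [0, 0, 0], "grip": 0.01},
    {"linear": [0, 0, -0.03], "delta_rot": [0, 0, 0], "grip": 0.0}
  ]
}}

```text
t: 29.55
tool_pos: [0.6461, 0.0005, 0.1705]
tool_rot: [2.175, 2.26, 0.006]
contact_force: [1.7, -0.1, -0.7]
opening: 0.0418
grip_force: 0.0
```

Emit:
{"method": "jog_arm", "body": {
  "steps": [
    {"linear": [0, 0, 0], "delta_rot": [0, 0, 0], "grip": 0.0},
    {"linear": [0, 0, 0], "delta_rot": [0, 0, 0], "grip": 0.0}
  ]
}}

```text
t: 29.75
tool_pos: [0.6456, 0.0015, 0.1678]
tool_rot: [2.175, 2.262, 0.005]
contact_force: [-0.4, 0.2, -0.4]
opening: 0.0116
grip_force: 0.0
```

```bash
cat > lv.py <<'E'
from bf import *
import sys
st(); o=ctrl.get_obs(); p=np.array(o["tool_pos"]); R=Ro.from_rotvec(o["tool_rot"]).as_matrix(); print("tcp bay",(tobay(p)*1000).round(1),o["opening"])
W,d,c=shot("wrist"); X=cloud(d,c); P=X.reshape(-1,3); Q=tobay(P)*1000; ok=np.isfinite(Q[:,0])
if len(sys.argv)>1: save(sys.argv[1],W)
L=(P-p)@R*1000; f=L[ok&(abs(L[:,0])<12)&(abs(L[:,1])<16)&(L[:,2]>-80)&(L[:,2]<0)]
if len(f)>20: print("tip z",np.percentile(f[:,2],[50,99,100]).round(1),"x",np.percentile(f[:,0],[1,99]).round(1),"y",np.percentile(f[:,1],[1,99]).round(1))
Q=Q[ok]
for z in range(52,130,6):
    q=Q[(abs(Q[:,1])<28)&(Q[:,2]>=z)&(Q[:,2]<z+6)&(Q[:,0]>-80)&(Q[:,0]<110)]
    s=q[abs(q[:,1])<11]; r=q[abs(abs(q[:,1])-20)<5]
    print(z,"strap",len(s),np.percentile(s[:,0],[2,50,98]).round(1) if len(s)>8 else "","rods",len(r),np.percentile(r[:,0],[2,50,98]).round(1) if len(r)>8 else "")
E
python3 lv.py w10
```

```text
t 29.75 q [-0.11  0.11  1.59  0.    1.43 -0.15] p [0.6456 0.0015 0.1678] F [-0.4  0.2 -0.4]
[[-0.04   0.999  0.005]
 [ 0.999  0.04  -0.   ]
 [-0.     0.005 -1.   ]]
tcp bay [-76.   -1.4 163.8] 0.01158639376449049
tip z [-65.6 -42.8 -40.3] x [-11.3  10.7] y [-15.6  15.6]
52 strap 113 [-45.4 -43.5  32.2] rods 420 [-47.  -39.   28.9]
58 strap 72 [-40.8 -35.9   4.8] rods 427 [-31.8 -19.1  -4.6]
64 strap 218 [-40.7 -36.7 -32.6] rods 436 [-12.   -0.4  12.7]
70 strap 14 [31.2 36.3 36.8] rods 467 [ 6.1 18.9 31.2]
76 strap 218 [30.8 33.5 36.6] rods 312 [24.1 32.2 36.5]
82 strap 88 [27.  32.2 36.8] rods 0 
88 strap 0  rods 0 
94 strap 0  rods 0 
100 strap 0  rods 0 
106 strap 0  rods 0 
112 strap 82 [20.3 21.2 22. ] rods 0 
118 strap 167 [13.2 18.7 20.3] rods 0 
124 strap 244 [12.9 14.6 16.6] rods 0
```

View pics/w10.png

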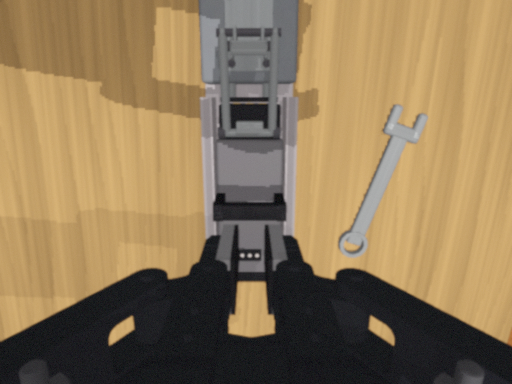

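The picture shows the loop lying over the pack, its bar at (250,133) just behind the keeper at (250,126), and the lever near upright at about 1.8 rad. The pushing fingers are shut. Approaching the lever front.

Emit:
{"method": "jog_arm", "body": {
  "steps": [
    {"linear": [0.014, -0.0003, 0.0255], "delta_rot": [0, 0, 0], "grip": 0.0},
    {"linear": [0.014, -0.0003, 0.0255], "delta_rot": [0, 0, 0], "grip": 0.0},
    {"linear": [0.014, -0.0003, 0.0255], "delta_rot": [0, 0, 0], "grip": 0.0},
    {"linear": [0.014, -0.0003, 0.0255], "delta_rot": [0, 0, 0], "grip": 0.0},
    {"linear": [0.008, 0, 0], "delta_rot": [0, 0, 0], "grip": 0.0},
    {"linear": [0, 0, 0], "delta_rot": [0, 0, 0], "grip": 0.0}
  ]
}}

```text
t: 30.4
tool_pos: [0.6396, 0.0666, 0.062]
tool_rot: [-2.174, -2.265, 0.002]
contact_force: [0.2, -0.9, 0.5]
opening: 0.0003
grip_force: 0.0
```

```bash
python3 lv.py
```

```text
t 30.4 q [-0.01  0.21  1.67  0.    1.26 -0.05] p [0.6396 0.0666 0.062 ] F [ 0.2 -0.9  0.5]
[[-0.041  0.999 -0.002]
 [ 0.999  0.041  0.   ]
 [ 0.    -0.002 -1.   ]]
tcp bay [-10.8   1.9  58. ] 0.00026482222678634156
tip z [-63.3  -3.2  -0.3] x [-11.1  10.8] y [-15.6  13.1]
52 strap 67 [27.2 28.3 39.8] rods 253 [-45.  -37.4  27.8]
58 strap 152 [26.8 27.3 39.1] rods 614 [-30.3 -18.8  26.8]
64 strap 127 [26.2 26.6 38.7] rods 741 [-12.4  -0.5  11.9]
70 strap 177 [25.7 26.2 38.1] rods 980 [ 6.7 18.7 37. ]
76 strap 622 [25.3 33.5 37.4] rods 683 [24.9 33.  36.8]
82 strap 411 [24.7 27.5 37.1] rods 0 
88 strap 171 [24.  24.5 25. ] rods 0 
94 strap 213 [-1.6 24.  24.4] rods 0 
100 strap 444 [-5.8 -1.  23.9] rods 0 
106 strap 552 [-5.9 -1.1 23.4] rods 6 
112 strap 869 [-5.8 21.1 23. ] rods 6 
118 strap 1233 [-5.7 18.1 20.8] rods 9 [-5.8 -5.5 -4.9]
124 strap 1041 [-2.1 14.7 17.3] rods 3
```

Emit:
{"method": "jog_arm", "body": {
  "steps": [
    {"linear": [0.009, 0.001, -0.002], "delta_rot": [0, 0, 0], "grip": 0.0},
    {"linear": [0.009, 0, -0.002], "delta_rot": [0, 0, 0], "grip": 0.0},
    {"linear": [0.008, 0, -0.002], "delta_rot": [0, 0, 0], "grip": 0.0},
    {"linear": [0.007, 0, 0], "delta_rot": [0, 0, 0], "grip": 0.0},
    {"linear": [0.0065, 0, 0], "delta_rot": [0, 0, 0], "grip": 0.0},
    {"linear": [0.007, 0, 0.002], "delta_rot": [0, 0, 0], "grip": 0.0},
    {"linear": [0, 0, 0], "delta_rot": [0, 0, 0], "grip": 0.0}
  ]
}}

```text
t: 31.15
tool_pos: [0.6408, 0.1129, 0.0685]
tool_rot: [2.175, 2.265, 0.004]
contact_force: [1.1, -1.1, 3.3]
opening: -0.0001
grip_force: 1.5
```

```bash
python3 lv.py
```

```text
t 31.15 q [0.06 0.21 1.65 0.   1.27 0.02] p [0.6408 0.1129 0.0685] F [ 1.1 -1.1  3.3]
[[-0.04   0.999  0.003]
 [ 0.999  0.04   0.001]
 [ 0.     0.003 -1.   ]]
tcp bay [35.4 -1.3 64.5] -0.00010370174069640341
tip z [-61.6  -3.8  -0. ] x [-10.7  11.7] y [-14.7  15.6]
52 strap 31 [31.1 31.5 34.2] rods 38 [25.  30.5 31.7]
58 strap 15 [-36.5 -34.3  37. ] rods 30 [ 3.2 10.  30.3]
64 strap 84 [-36.  -32.3  46. ] rods 598 [ 8.6 24.6 45.9]
70 strap 373 [40.8 43.9 46.8] rods 700 [28.8 40.7 46.1]
76 strap 157 [40.7 46.2 50.7] rods 0 
82 strap 12 [41.7 42.6 45.9] rods 0 
88 strap 0  rods 0 
94 strap 0  rods 0 
100 strap 0  rods 0 
106 strap 143 [40.3 51.  51.6] rods 0 
112 strap 414 [40.5 50.9 51.5] rods 0 
118 strap 941 [40.4 48.9 51.1] rods 0 
124 strap 560 [40.5 44.9 50.6] rods 0
```

Emit:
{"method": "jog_arm", "body": {
  "steps": [
    {"linear": [0.0036, 0, 0.0022], "delta_rot": [0, 0, 0], "grip": 0.0},
    {"linear": [0.0036, 0, 0.0025], "delta_rot": [0, 0, 0], "grip": 0.0},
    {"linear": [0.0042, 0, 0.0028], "delta_rot": [0, 0, 0], "grip": 0.0},
    {"linear": [0.0042, 0, 0.0028], "delta_rot": [0, 0, 0], "grip": 0.0},
    {"linear": [0, 0, 0], "delta_rot": [0, 0, 0], "grip": 0.0}
  ]
}}

```text
t: 31.7
tool_pos: [0.6401, 0.1285, 0.058]
tool_rot: [2.176, 2.265, 0.005]
contact_force: [1.1, -1.0, 2.9]
opening: -0.0001
grip_force: 1.2
```

```bash
python3 lv.py|head -8; python3 lt.py|tail -5
```

```text
t 31.7 q [0.08 0.23 1.65 0.   1.26 0.04] p [0.6401 0.1285 0.058 ] F [ 1.1 -1.   2.9]
[[-0.04   0.999  0.003]
 [ 0.999  0.04   0.002]
 [ 0.001  0.003 -1.   ]]
tcp bay [51.1 -1.2 54. ] -9.813883372581365e-05
tip z [-60.8 -10.8  -8.4] x [-10.4  11.4] y [-14.2  15.2]
52 strap 74 [-25.7 -24.8 -23.7] rods 0 
58 strap 58 [-25.5 -24.8 -23.8] rods 168 [24.1 33.9 51. ]
tcp bay [50.9 -1.  53.9] yaw x 92.27
bar 8854 p2 [ 41.2 -34.  138.4] p98 [ 62.5  34.  154.5] med [ 60.    2.  147.1]
contact 75 p2 [-25.4  -3.9  45. ] p98 [-21.1   2.   48.8] med [-24.3  -1.3  46.6]
keeper 58 p2 [-25.9  -4.3  58.2] p98 [-23.6   2.5  62.9] med [-24.8  -1.2  60.1]
lever tip 1790 p2 [60.  -9.9 94.5] p98 [ 73.5  10.  123.9] med [ 61.3  -0.3 111.1]
```

The keeper has moved in about 8 mm, so the loop has engaged, and forces are low. Continuing the throw.

Emit:
{"method": "jog_arm", "body": {
  "steps": [
    {"linear": [0.0036, 0, 0.0036], "delta_rot": [0, 0, 0], "grip": 0.0},
    {"linear": [0.0035, 0, 0.0036], "delta_rot": [0, 0, 0], "grip": 0.0},
    {"linear": [0.0028, 0, 0.0041], "delta_rot": [0, 0, 0], "grip": 0.0},
    {"linear": [0.0027, 0, 0.0042], "delta_rot": [0, 0, 0], "grip": 0.0},
    {"linear": [0.0019, 0, 0.0046], "delta_rot": [0, 0, 0], "grip": 0.0},
    {"linear": [0.0018, 0, 0.0047], "delta_rot": [0, 0, 0], "grip": 0.0},
    {"linear": [0, 0, 0], "delta_rot": [0, 0, 0], "grip": 0.0}
  ]
}}

```text
t: 32.5
tool_pos: [0.6373, 0.1442, 0.0306]
tool_rot: [-2.175, -2.264, 0.002]
contact_force: [-0.4, -0.5, 0.6]
opening: -0.0001
grip_force: 0.0
```

```bash
python3 lv.py|sed -n 5,14p
```

```text
tcp bay [66.8  0.9 26.6] -0.00012881378817792408
tip z [-55.7  -9.7  -7.9] x [-10.3  11.7] y [-15.4  15.5]
52 strap 650 [67.8 79.2 87.7] rods 0 
58 strap 2185 [ 70.1  89.1 100. ] rods 0 
64 strap 70 [75.8 76.4 99.9] rods 0 
70 strap 260 [71.8 76.1 76.7] rods 0 
76 strap 303 [71.7 76.  76.7] rods 0 
82 strap 347 [71.8 76.  76.7] rods 0 
88 strap 369 [71.7 76.  76.8] rods 0 
94 strap 292 [75.4 76.2 76.8] rods 0
```

Emit:
{"method": "jog_arm", "body": {
  "steps": [
    {"linear": [0.001, 0, 0.003], "delta_rot": [0, 0, 0], "grip": 0.0},
    {"linear": [0, 0, 0.002], "delta_rot": [0, 0, 0], "grip": 0.0},
    {"linear": [0, 0, 0.001], "delta_rot": [0, 0, 0], "grip": 0.0},
    {"linear": [0, 0, 0], "delta_rot": [0, 0, 0], "grip": 0.0}
  ]
}}

```text
t: 32.95
tool_pos: [0.6387, 0.145, 0.0264]
tool_rot: [2.177, 2.265, 0.001]
contact_force: [0.2, -0.5, 0.5]
opening: -0.0001
grip_force: 0.0
```

Emit:
{"method": "jog_arm", "body": {
  "steps": [
    {"linear": [0, 0, 0.001], "delta_rot": [0, 0, 0], "grip": 0.0},
    {"linear": [0, 0, 0], "delta_rot": [0, 0, 0], "grip": 0.0}
  ]
}}

```text
t: 33.15
tool_pos: [0.6389, 0.145, 0.0256]
tool_rot: [2.177, 2.265, 0.002]
contact_force: [1.5, 0.5, -0.3]
opening: -0.0002
grip_force: 0.0
```

Emit:
{"method": "jog_arm", "body": {
  "steps": [
    {"linear": [0, 0, 0.001], "delta_rot": [0, 0, 0], "grip": 0.0},
    {"linear": [0, 0, 0], "delta_rot": [0, 0, 0], "grip": 0.0}
  ]
}}

```text
t: 33.35
tool_pos: [0.6391, 0.1451, 0.0249]
tool_rot: [2.176, 2.264, 0.002]
contact_force: [0.1, -0.1, 2.1]
opening: 0.0001
grip_force: 0.7
```

Emit:
{"method": "jog_arm", "body": {
  "steps": [
    {"linear": [0, 0, 0.001], "delta_rot": [0, 0, 0], "grip": 0.0},
    {"linear": [0, 0, 0], "delta_rot": [0, 0, 0], "grip": 0.0}
  ]
}}

```text
t: 33.55
tool_pos: [0.6392, 0.1451, 0.0248]
tool_rot: [2.176, 2.265, 0.002]
contact_force: [-1.8, -1.3, 6.2]
opening: -0.0001
grip_force: 2.7
```

Emit:
{"method": "jog_arm", "body": {
  "steps": [
    {"linear": [0, 0, -0.02], "delta_rot": [0, 0, 0], "grip": 0.0},
    {"linear": [0, 0, -0.04], "delta_rot": [0, 0, 0], "grip": 0.0},
    {"linear": [-0.02, 0, -0.045], "delta_rot": [0, 0, 0], "grip": 0.0},
    {"linear": [-0.03, 0, -0.045], "delta_rot": [0, 0, 0], "grip": 0.0},
    {"linear": [-0.03, 0, -0.045], "delta_rot": [0, 0, 0], "grip": 0.0},
    {"linear": [0, 0, 0], "delta_rot": [0, 0, 0], "grip": 0.0},
    {"linear": [0, 0, 0], "delta_rot": [0, 0, 0], "grip": 0.0}
  ]
}}

```text
t: 34.25
tool_pos: [0.6425, 0.069, 0.2135]
tool_rot: [2.176, 2.262, 0.005]
contact_force: [0.5, -0.4, 0.1]
opening: 0.0001
grip_force: 0.0
```

```bash
python3 lt.py w11 ; python3 lv.py|sed -n 5,14p
```

```text
t 34.25 q [-0.01  0.09  1.54  0.    1.51 -0.05] p [0.6425 0.069  0.2135] F [ 0.5 -0.4  0.1]
[[-0.038  0.999  0.004]
 [ 0.999  0.038  0.001]
 [ 0.     0.004 -1.   ]]
tcp bay [ -8.5  -1.1 209.5] yaw x 92.21
packface 1465 p2 [-88.9 -28.   48.7] p98 [-52.8  27.9  51.8] med [-67.4   0.8  50.3]
contact 695 p2 [-44.8 -26.7  44.6] p98 [-14.7  25.7  48.9] med [-24.3  -0.4  46.3]
keeper 219 p2 [-33.7 -11.4  59.7] p98 [-24.9   9.6  66.2] med [-29.1  -1.4  64.6]
tcp bay [ -7.8   0.  207.1] 1.6433101444492353e-06
tip z [-64.2 -42.6 -40.7] x [-11.   10.6] y [-13.2  13.2]
52 strap 782 [-25.1  55.5  87.8] rods 655 [-35.5 -13.3  27.2]
58 strap 1234 [-25.4  66.4  98.6] rods 17 [-31.4  26.4  29.3]
64 strap 168 [-33.2 -29.  -24.8] rods 0 
70 strap 0  rods 0 
76 strap 0  rods 0 
82 strap 0  rods 0 
88 strap 0  rods 0 
94 strap 0  rods 0
```

View pics/w11.png

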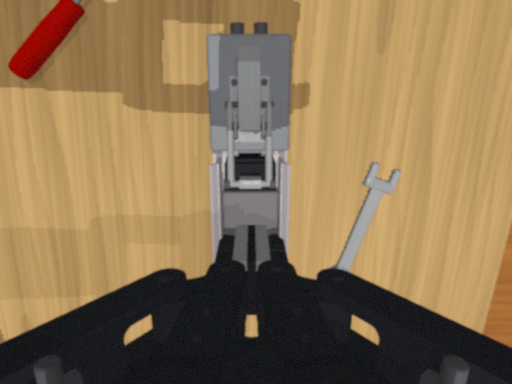

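The picture shows the lever flat over the housing at (250,85), the loop rods running to the keeper at (252,183), and the pack drawn in. Before handing in I'll check numerically that the lever is really home and the bar is under the lip.

Run:
```python
from bf import *
W,d,c=shot("wrist"); Q=tobay(cloud(d,c).reshape(-1,3))*1000; Q=Q[np.isfinite(Q[:,0])]
s=Q[(abs(Q[:,1])<8)&(Q[:,0]>50)&(Q[:,0]<88)&(Q[:,2]>48)&(Q[:,2]<75)]; f=np.polyfit(s[:,0],s[:,2],1); print("lever slope",f[0].round(4),"z@30",np.polyval(f,30).round(1),"z@80",np.polyval(f,80).round(1),len(s))
for a in range(-45,45,5):
    r=Q[(abs(abs(Q[:,1])-19.5)<2.5)&(abs(Q[:,0]-a)<2.5)]; k=Q[(abs(Q[:,1])<9)&(abs(Q[:,0]-a)<2.5)]; e=Q[(abs(abs(Q[:,1])-25)<1.5)&(abs(Q[:,0]-a)<2.5)]
    print(a,"rod top z",np.percentile(r[:,2],90).round(1) if len(r)>5 else None,"mid z",np.percentile(k[:,2],[10,50,90]).round(1) if len(k)>5 else None,"head",np.percentile(e[:,2],95).round(1) if len(e)>5 else None)
S,ds,cs=shot("scene"); save("s12",cv2.resize(S[180:290,230:350],(720,660))[:600]); X=tobay(cloud(ds,cs).reshape(-1,3))*1000
q=X[(abs(X[:,1])<9)&(X[:,2]>59)&(X[:,2]<70)&(X[:,0]>-60)&(X[:,0]<0)]; print("keeper scene",len(q),np.percentile(q,[2,98],0).round(1) if len(q)>4 else "")
```

```text
lever slope -0.0021 z@30 58.2 z@80 58.1 717
-45 rod top z 51.1 mid z [49.3 50.2 51.2] head 51.0
-40 rod top z 49.0 mid z [45.5 47.  49.4] head 50.2
-35 rod top z 56.9 mid z [63.7 64.6 65.4] head 57.7
-30 rod top z 57.6 mid z [63.6 64.7 65.3] head 58.0
-25 rod top z 55.6 mid z [45.8 56.5 65.1] head 54.7
-20 rod top z 55.5 mid z [ 45.8 279.4 290.2] head 46.8
-15 rod top z 55.5 mid z [ 46.3 289.8 293.2] head 300.8
-10 rod top z 54.8 mid z [ 42.  281.1 291.9] head 300.8
-5 rod top z 299.6 mid z [ 19.5 280.9 306.8] head 300.8
0 rod top z 324.7 mid z [258.4 317.  330.2] head 332.1
5 rod top z 329.1 mid z [287.7 308.8 331.5] head 304.3
10 rod top z 340.1 mid z [312.5 326.  338.7] head 37.4
15 rod top z 52.8 mid z [37.2 38.2 39.1] head 37.4
20 rod top z 52.3 mid z [37.  38.3 39. ] head 37.4
25 rod top z 52.0 mid z [57.2 58.1 59.1] head 37.7
30 rod top z 51.9 mid z [57.  58.1 59.1] head 37.6
35 rod top z 51.4 mid z [57.2 58.  59.2] head 37.4
40 rod top z 50.6 mid z [57.2 58.2 59.1] head 37.8
keeper scene 22 [[-33.2  -9.   61.2]
 [-23.2   8.5  67.4]]
```

The lever lies flat (slope 0, front at 58 mm, so home). The bar heads are at x≈−31, z≈53 mm, under the keeper lip, and nothing touches the robot. Handing in.

```bash
python3 -c "
from h import *
print(ctrl.finish_job())"
```

```text
the job is handed in; nothing more can be done
None
```

The job is handed in: the pack was laid down handle up, then lowered into the bay tray by its handle, the loop is behind its keeper, and the lever is home with the pack clamped. My first grasp on the charger missed because the fingers are about 37 mm shorter than the reported TCP; it nudged the pack a few millimetres but did not topple it.

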